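# Calibrate the bench scale and put the weights back in their case

## Robot

A 6-joint arm with a two-finger parallel gripper is mounted at the origin on a cart in front of the work surface, level with it; the furniture and walls round the work are solid. World frame = base frame: x ahead of the robot, y to its left, z up, the work surface at z = 0. Lengths are in m, angles in rad, forces in N, time in s.
With the tool pointing down it reaches from about 0.35 to 0.975 m from the base axis. Payload 4.9 kg.
Tool frame: the origin (TCP) lies between the finger pads; the fingertips stand 25 mm ahead of it and the grasp point (between the pads) lies 6 mm ahead of it; z points along the fingers, y is the line along which they close (so a half turn about z gives the same grasp; the last joint's range is limited). The gripper opens to 85 mm and grips with 20 to 120 N. Pads are 22 mm wide; open, the fingers measure 114 mm over their backs; the gripper's body (76 mm by 85 mm) begins 54 mm behind the grasp point. The pads swing forward as they close: fully open they stand 13 mm farther back than shut.
Start: joints at [-1.259, 0.053, 1.613, -0, 1.476, -0.119], TCP at [0.261, -0.568, 0.256] pointing down, gripper open.
Joint ranges: [-3.01, 3.01], [-1.01, 2.22], [0.06, 2.58], [-1.02, 4.17], [0.09, 2.62], [-3.14, 3.14]. Speed limits (rad/s): [2.57, 2.57, 3.14, 3.14, 3.14, 3.14].

## Interface

Orientations are given as a unit quaternion [w, x, y, z].
In Python, from plant import manip gives the robot as it stands.
- The arm moves only by the shell command python3 -m inch 'ROWS'. ROWS is JSON, a list of rows, each a list of 3 entries, a list of its own where there are three numbers: the shift along the tool's x, y, z in m, then the turn, a rotation vector about the tool's x, y, z in rad, then the opening, from 0 (shut) to 1 (fully open). A call has 1 to 8 rows; each row shifts and turns the commanded pose from where the row before left it, along the tool's axes as they then stand; what a row does not reach is not made up. A row lasts 1/10 s, in which the tool goes at most 50 mm and 8.59 degrees, less where a joint would pass 70% of its speed; a pose out of reach is approached as far as the arm can. A call with a gripper value outside its range is refused whole. The fingers move at their own pace and stop on an object; the grip force is fixed at half the most. Time passes only in rows, so rows that do not move let the fingers close. It gives the time, the measured TCP pose, the force, the opening and the grip force at its end, in the units of the state.
- manip.state(): the state, without advancing time (a new reading comes with each control period).
- manip.grab_frame(name): name is "scene" or "side" or "wrist"; returns (picture, depth): 400x640x3 uint8, red, green, blue; 400x640 float32, m along the optical axis (not along the pixel's ray), 0 where there is no reading.
- manip.camera_params(name): a dict with "camera_matrix" (3x3 intrinsics, pixels), "k1" (the pictures are not rectified: a ray, as slopes to the right and down, at radius r is drawn at 1 + k1 r^2 times it, then the intrinsics apply), "rvec" (rotation vector, rad) and "tvec" (3), from world to camera coordinates, as OpenCV has them. Camera axes: x right, y down, z forward; pixel columns grow to the right and rows downward; lengths in m; the calibration is good to about 2 mm. A picture is of the moment at which its call begins: read the wrist's pose just before it. camera_params takes no time and is no camera call; for the wrist camera it gives the pose at the moment of the call.
- manip.job_done(): hands the job in; it is judged then, once.
Trained networks look in the newest picture that a camera, given by its name, has taken for a name from the list of things; names that differ only in an ending like _2 or _b are one class to them, and where a whole thing is asked for, a point or a joint stands for the part that bears it (a point fixed in the world has none). Each returns a list of dicts, best first, with "score" (0 to 1); they miss things now and then, are a little off and sometimes report something else, mostly with a low value. They report only what shows in the picture. A call takes as long as a camera call. They do not tell look-alikes from the thing itself.
- manip.look_for(camera, label): "point" ([x, y, z] in m, in world coordinates, good to about 4 mm: the middle of the surface that is visible of it).
The state is a dict: "time": time; "joint_pos": joint angles; "joint_vel": joint speeds; "joint_efforts": joint torques, N m; "tool_pos": TCP position; "tool_rot": TCP orientation; "contact_force": force on the tool from outside, world axes, zero at the start; "ft_torque": the same for the moment, N m; "gripper_width": opening from 0.0 (shut) to 1.0 (fully open); "grasp_force": force on a finger pad.
Only numpy, scipy, OpenCV 4.12 (cv2) and the standard library are available. Lean on these libraries where they do the work, as an engineer would, in place of code of your own. Each camera call takes 0.05 s, during which the arm holds its last target. There are 200 camera calls.

## Task

Calibrate the scale: with nothing on the pan, press its green key right down and let it up to set zero; then, with each of the weights standing out on the bench, from the lightest to the heaviest, stand that weight alone upright near the middle of the pan, let go of it and press the green key right down and let it up again. Return every weight to its own slot in the wooden case, the one with the matching coloured dot, seated on the slot's floor, and finally shut the lid of the case; leave everything else on the bench where it is.

Things in the scene. Friction and masses are not known exactly. Their poses are not given: they have to be found in the camera images.
- pan_center (a point): centre of the top face of the scale's round steel pan (136 mm across, flat, top 55 mm above the bench). The scale is a fixed off-white bench scale 220 mm deep and 180 mm wide, body top 36 mm above the bench, with a small blank display on its front strip. Axes: x from the front (key) edge to the back of the scale, y to its left, z up.
- cal_button (a joint): the green round calibration key on the front strip of the scale, right of the display: 0 up, 0.006 m fully down; spring return, starts to move at 1.5 N and needs 5 N to bottom
- cal_button_top (a point): centre of the top face of the green key (26 mm across, in a grey collar 42 mm across whose top is 10 mm below the key's top); 50 mm above the bench when up. It lies 111 mm in front of the pan's centre and 58 mm to the right of it, and moves with the key.
- case_lid (a joint): hinged lid of the wooden weight case: 0 shut, 1.9 rad fully open (leaning back beyond the far long edge). It falls open by itself above about 1.1 rad and falls shut, damped, below that.
- lid_tab (a point): brass lifting tab on the lid's front wall: a plate 44 mm wide (along the hinge line), 6 mm thick, standing out 17 mm from the wall; this point is mid-thickness, 5 mm from its free edge. Lid shut: the tab is level, 20 mm above the lid's lower rim. Lid open: it points up, about 170 mm above the bench, and can be hooked from behind. Its axes turn with the lid.
- lid_hinge (a point): middle of the lid's hinge line at the far top edge of the case block, 32 mm above the bench; x points from the front to the back of the case, y along the hinge line, z up. The tab moves about it in a circle of 153 mm radius. The lid is 140 mm deep (hinge line to front wall), 250 mm long and hollow; shut, its lower rim lies on the block and its flat top is 66 mm above the hinge line.
- weight_100: 100 g knob weight, bright metal with a red enamel band round it and a red dot on top: round body 28 mm across and 30 mm high under a knob about 17 mm across, 50 mm high in all; origin at the centre of its underside, z up. May be absent.
- slot_100 (a point): centre of the floor of the red-dotted round pocket in the case's wooden block: the 100 g weight's own slot, 33 mm across, 12 mm deep, floor 20 mm and block top 32 mm above the bench. The four pockets stand in a row, 56 mm apart, 82 mm in front of the hinge line; each has its enamel dot on the block in front of it. Axes as the case's.
- weight_200: 200 g knob weight, bright metal with a yellow enamel band round it and a yellow dot on top: round body 34 mm across and 36 mm high under a knob about 20 mm across, 57 mm high in all; origin at the centre of its underside, z up. May be absent.
- slot_200 (a point): centre of the floor of the yellow-dotted round pocket in the case's wooden block: the 200 g weight's own slot, 39 mm across, 12 mm deep, floor 20 mm and block top 32 mm above the bench. The four pockets stand in a row, 56 mm apart, 82 mm in front of the hinge line; each has its enamel dot on the block in front of it. Axes as the case's.
- weight_300: 300 g knob weight, bright metal with a blue enamel band round it and a blue dot on top: round body 39 mm across and 40 mm high under a knob about 22 mm across, 63 mm high in all; origin at the centre of its underside, z up. May be absent.
- slot_300 (a point): centre of the floor of the blue-dotted round pocket in the case's wooden block: the 300 g weight's own slot, 44 mm across, 12 mm deep, floor 20 mm and block top 32 mm above the bench. The four pockets stand in a row, 56 mm apart, 82 mm in front of the hinge line; each has its enamel dot on the block in front of it. Axes as the case's.
- weight_500: 500 g knob weight, bright metal with a green enamel band round it and a green dot on top: round body 46 mm across and 44 mm high under a knob about 24 mm across, 70 mm high in all; origin at the centre of its underside, z up. May be absent.
- slot_500 (a point): centre of the floor of the green-dotted round pocket in the case's wooden block: the 500 g weight's own slot, 51 mm across, 12 mm deep, floor 20 mm and block top 32 mm above the bench. The four pockets stand in a row, 56 mm apart, 82 mm in front of the hinge line; each has its enamel dot on the block in front of it. Axes as the case's.
- mug: bystander: white spotted mug, 93 mm high; origin under its middle
- masking_tape: bystander: roll of masking tape, 100 mm across, lying flat; origin under its middle
- loupe: bystander: black loupe, 70 mm long; origin under its middle
- tweezers: bystander: steel tweezers, 122 mm long, lying; origin under its middle
- charcoal_block: bystander: black charcoal soldering block, 101 x 62 x 29 mm; origin under its middle
There are look-alikes about, which are no part of the job. What is shaped like the weight_200 but black or purple is not meant.

How it is judged:
By the outcome, as a careful person would: the job done as asked, in the order asked, and still so for the second after the job is handed in, with the robot touching nothing.
Of weight_100, weight_200, weight_300, weight_500 only 2 to 3 are there at a start; the rules pass over those that are not, and their reading is None.
At some moment in a run one of weight_100, weight_200, weight_300, weight_500 may be knocked a few centimetres aside while the robot is not near it.
Once in a run the grip may slacken for a moment while it holds something.
It also fails if it takes over 210 s, if anything falls off the work surface, if the arm or the gripper's body presses on something with over 40 N, if the wrist force passes 120 N, or if a joint passes its speed limit or range.

## Working session

There is one attempt and no reset: what is moved stays moved. The work goes in short steps, Python scripts to look and compute and a shell command to move; the robot and the scene stay as the last step left them, time stands still between calls to the robot, and variables do not carry over. Pictures are saved under pics/ and viewed, at most 14 in all, crops included, and the job is handed in when it is done.

```bash
ls; mkdir -p pics; cat > h.py <<'E'
import numpy as np, cv2, json
from plant import manip
from scipy.spatial.transform import Rotation as R
def snap(name, fn=None):
    p=manip.camera_params(name); im,d=manip.grab_frame(name)
    if fn: cv2.imwrite('pics/'+fn,im[:,:,::-1])
    return im,d,p
def cloud(d,p):
    K=np.array(p['camera_matrix']);h,w=d.shape
    v,u=np.mgrid[:h,:w]; x=(u-K[0,2])/K[0,0]; y=(v-K[1,2])/K[1,1]
    X,Y=x.copy(),y.copy()
    for _ in range(8):
        s=1+p['k1']*(X*X+Y*Y); X,Y=x/s,y/s
    C=np.stack([X*d,Y*d,d],-1)
    Rm=R.from_rotvec(np.ravel(p['rvec'])).as_matrix()
    W=(C-np.ravel(p['tvec']))@Rm
    W[d<=0]=np.nan
    return W
def proj(P,p):
    Rm=R.from_rotvec(np.ravel(p['rvec'])).as_matrix()
    c=np.atleast_2d(P)@Rm.T+np.ravel(p['tvec']); X=c[:,:2]/c[:,2:]
    X=X*(1+p['k1']*(X**2).sum(1,keepdims=True)); K=np.array(p['camera_matrix'])
    return X@K[:2,:2].T+K[:2,2]
def st():
    s=manip.state(); return {k:np.round(s[k],4).tolist() for k in('time','tool_pos','tool_rot','contact_force','gripper_width','grasp_force','joint_pos')}
E
python3 - <<'E'
from h import *
print(st())
for n in('scene','side'):
    im,d,p=snap(n,n+'0.png')
    for l in('pan_center','cal_button_top','lid_tab','weight_100','weight_200','weight_300','weight_500','mug','masking_tape','loupe','tweezers','charcoal_block','case_lid'):
        try: print(n,l,[(np.round(q['point'],3).tolist(),round(q['score'],2),proj(q['point'],p).round().tolist()[0]) for q in manip.look_for(n,l)][:4])
        except Exception as e: print(n,l,e)
E
```

```text
pics
{'time': 0.0, 'tool_pos': [0.2608, -0.5673, 0.2551], 'tool_rot': [-0.001, 0.9769, 0.2138, -0.0001], 'contact_force': [-0.3535, 0.2738, 0.0543], 'gripper_width': 1.001, 'grasp_force': 0.0, 'joint_pos': [-1.259, 0.0534, 1.6143, -0.0, 1.476, -0.119]}
scene pan_center [([0.499, -0.24, 0.048], 0.83, [372.0, 164.0]), ([0.68, 0.03, 0.039], 0.7, [282.0, 177.0])]
scene cal_button_top []
scene lid_tab [([0.622, 0.296, 0.073], 0.77, [229.0, 222.0])]
scene weight_100 [([0.68, 0.03, 0.043], 0.67, [282.0, 176.0]), ([0.529, 0.024, 0.032], 0.57, [313.0, 201.0]), ([0.507, 0.097, 0.038], 0.48, [301.0, 215.0]), ([0.529, -0.05, 0.035], 0.48, [328.0, 189.0])]
scene weight_200 [([0.68, 0.03, 0.043], 0.67, [282.0, 176.0]), ([0.529, 0.024, 0.032], 0.57, [313.0, 201.0]), ([0.507, 0.097, 0.038], 0.48, [301.0, 215.0]), ([0.529, -0.05, 0.035], 0.48, [328.0, 189.0])]
scene weight_300 [([0.68, 0.03, 0.043], 0.67, [282.0, 176.0]), ([0.529, 0.024, 0.032], 0.57, [313.0, 201.0]), ([0.507, 0.097, 0.038], 0.48, [301.0, 215.0]), ([0.529, -0.05, 0.035], 0.48, [328.0, 189.0])]
scene weight_500 [([0.68, 0.03, 0.043], 
[... 759 characters left out ...]
0.81, [320.0, 148.0])]
side weight_100 [([0.597, 0.285, 0.034], 0.45, [315.0, 158.0])]
side weight_200 [([0.597, 0.285, 0.034], 0.45, [315.0, 158.0])]
side weight_300 [([0.597, 0.285, 0.034], 0.45, [315.0, 158.0])]
side weight_500 [([0.597, 0.285, 0.034], 0.45, [315.0, 158.0])]
side mug [([0.298, -0.465, 0.049], 0.77, [334.0, 342.0])]
side masking_tape [([0.565, -0.544, 0.022], 0.72, [436.0, 330.0]), ([0.678, 0.012, 0.039], 0.68, [368.0, 191.0])]
side loupe [([0.616, 0.291, 0.076], 0.2, [319.0, 148.0])]
side tweezers []
side charcoal_block [([0.595, 0.288, 0.038], 0.55, [314.0, 157.0]), ([0.566, 0.505, 0.024], 0.5, [287.0, 135.0])]
side case_lid [([0.616, 0.29, 0.081], 0.94, [319.0, 147.0])]
```

View pics/scene0.png

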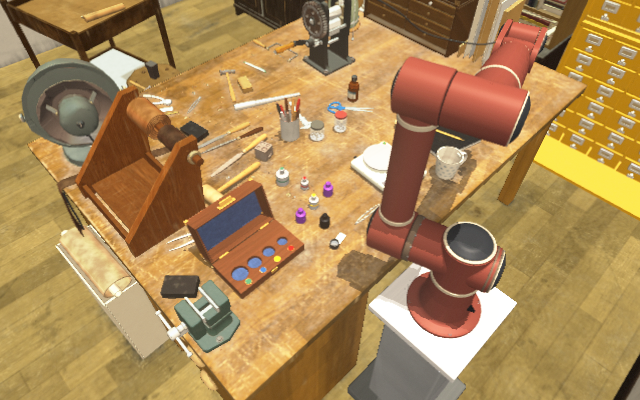

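View pics/side0.png

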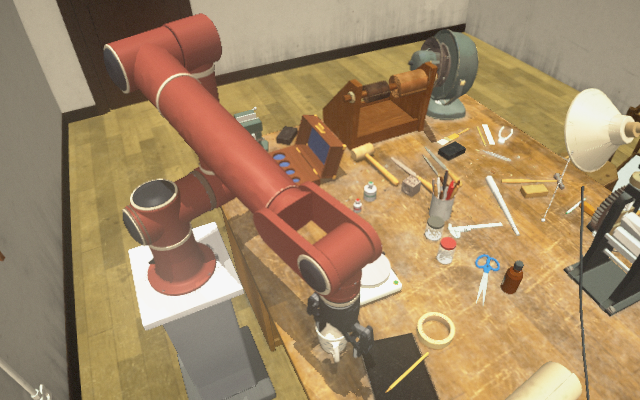

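Candidates: shiny weight (282,177), small red-topped (305,184), yellow (313,201); look-alikes purple (327,189), (300,215) and black (325,221). The case is open at (240,240), and the scale at (375,160) is partly hidden by the arm. I'll move over the weights.

```bash
cat >> h.py <<'E'
def plan(pos,yaw=None,quat=None,n=None):
    """print tool-axis shift and turn from the measured pose to a tool-down target"""
    s=manip.state(); q=s['tool_rot']; Rc=R.from_quat([q[1],q[2],q[3],q[0]])
    d=Rc.inv().apply(np.array(pos)-s['tool_pos'])
    if yaw is None:
        x=Rc.as_matrix()[:,0]; yaw=np.arctan2(x[1],x[0])
    Rt=R.from_matrix(np.array([[np.cos(yaw),np.sin(yaw),0],[np.sin(yaw),-np.cos(yaw),0],[0,0,-1]]))
    r=(Rc.inv()*Rt).as_rotvec()
    print('shift',d.round(4),'turn',r.round(4),'yaw',round(yaw,3),'now',np.round(s['tool_pos'],4),'t',round(s['time'],2),'w',round(float(s['gripper_width']),3))
E
python3 -m inch '[[[0.02,-0.01,-0.04],[0,0,0],1],[[0.03,-0.02,-0.04],[0,0,0],1],[[0.035,-0.025,-0.02],[0,0,0],1],[[0.038,-0.028,0],[0,0,0],1],[[0.038,-0.028,0],[0,0,0],1],[[0.038,-0.028,0],[0,0,0],1],[[0.038,-0.028,0],[0,0,0],1],[[0.038,-0.028,0],[0,0,0],1]]'
python3 -m inch '[[[0.035,-0.025,-0.02],[0,0,0],1],[[0.035,-0.025,-0.02],[0,0,0],1],[[0.038,-0.028,0],[0,0,0],1],[[0.03,-0.028,0],[0,0,0],1],[[0.02,-0.02,0],[0,0,0],1],[[0,0,0],[0,0,0],1],[[0,0,0],[0,0,0],1]]'
python3 - <<'E'
from h import *
print(st())
im,d,p=snap('wrist','wrist1.png')
W=cloud(d,p);print(W[200,320],W[20,20],W[380,620],W[20,620])
im,d,p=snap('scene','scene1.png')
c=cv2.resize(im[130:250,250:410],(800,600),interpolation=cv2.INTER_CUBIC);cv2.imwrite('pics/crop1.png',c[:,:,::-1])
E
```

```text
time: 2.2
tool_pos: [0.4286, -0.2763, 0.3537]
tool_rot: [0.0, 0.977, 0.214, 0.0]
contact_force: [1.5, -0.6, -0.7]
gripper_width: 0.996
grasp_force: 0.0
time: 2.9
tool_pos: [0.519, -0.0974, 0.3934]
tool_rot: [0.0, 0.977, 0.214, -0.0]
contact_force: [0.1, -0.6, -0.7]
gripper_width: 0.998
grasp_force: 0.0
{'time': 2.9, 'tool_pos': [0.519, -0.0974, 0.3934], 'tool_rot': [0.0002, 0.9768, 0.2143, -0.0002], 'contact_force': [0.0675, -0.5526, -0.7317], 'gripper_width': 0.9983, 'grasp_force': 0.0, 'joint_pos': [-0.3261, -0.2234, 1.6481, -0.0006, 1.717, 0.8126]}
[ 4.22610584e-01 -1.40639027e-01  4.22235843e-04] [0.49684902 0.32805229 0.03183362] [ 0.33754541 -0.8195176   0.03423056] [ 8.42385932e-01 -4.11422158e-01 -3.39932848e-04]
```

View pics/wrist1.png

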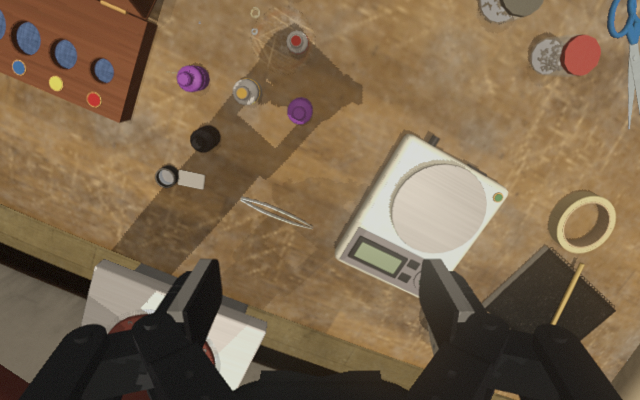

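View pics/crop1.png

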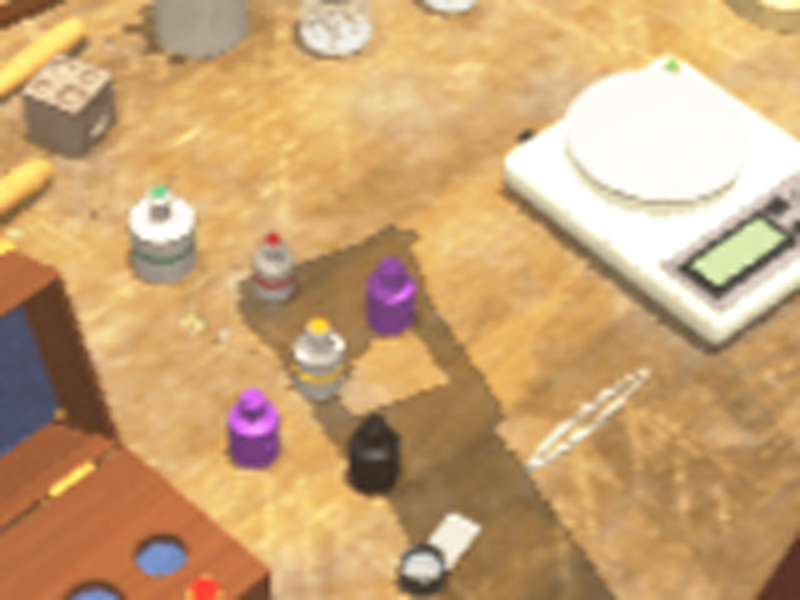

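Wrist view: red 100 g at (297,40), yellow 200 g at (246,92), purple look-alikes at (192,78) and (300,111), black one at (205,138). The scale's pan is at (438,208), and its key is hidden behind the finger near (425,275). The green dot at (498,197) is the level on the back corner. In the crop, the green-banded 500 g is at (160,235), so the weights present are 100, 200 and 500.

```bash
python3 - <<'E'
from h import *
im,d,p=snap('wrist'); W=cloud(d,p)
z=W[...,2]; reg=np.zeros(z.shape,bool); reg[120:300,325:515]=1
m=reg&(z>.049)&(z<.062); 
# restrict to component near pan centre
n,l=cv2.connectedComponents(m.astype(np.uint8)); m=l==l[208,438]
P=W[m]; (c,r)=cv2.minEnclosingCircle(P[:,:2].astype(np.float32)); print('pan',c,r,np.median(P[:,2]),P[:,:2].mean(0))
b=reg&(z>.025)&(z<.065); n,l=cv2.connectedComponents(b.astype(np.uint8)); b=l==l[208,438]; 
B=W[b][:,:2].astype(np.float32); print('body rect',cv2.minAreaRect(B), cv2.boxPoints(cv2.minAreaRect(B)))
print('display',W[255,377])
for nm,(u,v) in dict(r=(297,40),y=(246,92)).items():
    q=W[v-18:v+19,u-18:u+19].reshape(-1,3); q=q[~np.isnan(q[:,0])]; t=q[q[:,2]>q[:,2].max()-.006]
    print(nm,q[:,2].max(),t.mean(0),len(t))
im,d,p=snap('scene'); W=cloud(d,p)
for nm,(u,v) in dict(g=(282,177),r=(305,184),y=(313,201)).items():
    q=W[v-14:v+12,u-10:u+11].reshape(-1,3); q=q[~np.isnan(q[:,0])]; t=q[q[:,2]>q[:,2].max()-.008]; b=q[(q[:,2]>.012)]
    print(nm,q[:,2].max(),t.mean(0),b.mean(0),len(t))
E
```

```text
pan (0.4963652193546295, -0.29086175560951233) 0.06831774860620499 0.05393344690675382 [ 0.49858699 -0.28872021]
body rect ((0.4619826078414917, -0.2883201241493225), (0.17874084413051605, 0.22369025647640228), 86.83450317382812) [[ 0.34537306 -0.37137806]
 [ 0.568722   -0.3837303 ]
 [ 0.5785922  -0.20526218]
 [ 0.3552432  -0.19290996]]
display [ 0.39041164 -0.25087351  0.03911576]
r 0.05131698087293717 [ 0.61518637 -0.01932714  0.04880787] 160
y 0.05942239281687652 [0.53030538 0.01749665 0.05600559] 149
g 0.07435117346410665 [0.68999024 0.02273167 0.06953282] [0.68250214 0.02828253 0.04018772] 14
r 0.061755685077518295 [0.53233765 0.01846805 0.05641231] [ 0.60411535 -0.00895407  0.03471631] 8
y 0.061755685077518295 [0.5308038  0.0199308  0.05614005] [0.52865001 0.02326494 0.03445323] 13
```

```bash

python3 -m inch '[[[-0.0282,0.0207,0.03],[0,0,0],0],[[-0.0282,0.0207,0.03],[0,0,0],0],[[-0.0282,0.0207,0.03],[0,0,0],0],[[-0.0282,0.0207,0.03],[0,0,0],0],[[-0.0282,0.0207,0.03],[0,0,0],0],[[-0.0282,0.0207,0.03],[0,0,0],0],[[-0.0282,0.0207,0.03],[0,0,0],0],[[-0.0282,0.0207,0.03],[0,0,0],0]]'
python3 -m inch '[[[0,0,0],[0,0,0],0],[[0,0,0],[0,0,0],0]]'
python3 - <<'E'
from h import *
for n in('wrist','scene','side'):
    im,d,p=snap(n)
    r=manip.look_for(n,'cal_button_top'); print(n,[(np.round(q['point'],3).tolist(),round(q['score'],2),proj(q['point'],p).round().tolist()[0]) for q in r])
    u=proj([.3835,-.3418,.05],p)[0];print(u)
    if n=='wrist':
        cv2.imwrite('pics/wrist2.png',im[:,:,::-1]);g=im.astype(int);W=cloud(d,p)
        m=(g[...,1]>g[...,0]+40)&(g[...,1]>g[...,2]+30)&(abs(W[...,2]-.05)<.012);k=W[m]
        print(len(k),np.nanmean(k,0) if len(k) else '')
plan([.3835,-.3418,.1])
E
```

```text
time: 3.9
tool_pos: [0.3816, -0.3442, 0.1526]
tool_rot: [0.0, 0.977, 0.213, 0.0]
contact_force: [0.9, -0.4, -0.9]
gripper_width: 0.003
grasp_force: 0.0
time: 4.1
tool_pos: [0.382, -0.3429, 0.1528]
tool_rot: [-0.001, 0.977, 0.212, -0.0]
contact_force: [0.0, 0.4, -0.2]
gripper_width: 0.001
grasp_force: 0.0
wrist [([0.384, -0.344, 0.048], 0.94, [325.0, 200.0])]
[321.01478268 200.45628667]
931 [ 0.38322906 -0.34315195  0.04892607]
scene []
[414.58254289 165.84394276]
side [([0.378, -0.349, 0.05], 0.6, [341.0, 297.0])]
[340.92571781 293.95104233]
shift [-0.0005 -0.0007  0.0548] turn [ 0.0023 -0.0007 -0.    ] yaw 0.432 now [ 0.3841 -0.3422  0.1548] t 4.4 w -0.002
```

View pics/wrist2.png

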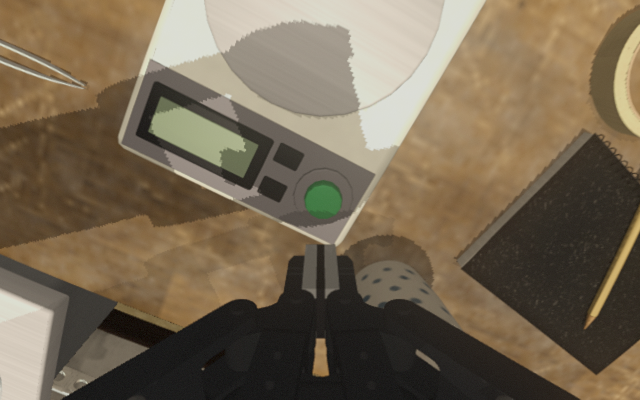

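The key shows at (323,200), and my estimate agrees with the detection, so I'm pressing it.

```bash

python3 -m inch '[[[0,0,0.035],[0,0,0],0],[[0,0,0.035],[0,0,0],0],[[0,0,0.005],[0,0,0],0],[[0,0,0],[0,0,0],0]]'
python3 -m inch '[[[0,0,0.005],[0,0,0],0],[[0,0,0],[0,0,0],0]]'
python3 -m inch '[[[0,0,0.004],[0,0,0],0],[[0,0,0.001],[0,0,0],0],[[0,0,0],[0,0,0],0]]'
```

```text
time: 4.8
tool_pos: [0.3831, -0.3414, 0.078]
tool_rot: [-0.001, 0.977, 0.214, -0.0]
contact_force: [0.7, -0.7, 0.7]
gripper_width: 0.001
grasp_force: 0.0
time: 5.0
tool_pos: [0.3842, -0.3433, 0.0752]
tool_rot: [0.002, 0.977, 0.214, 0.001]
contact_force: [-0.1, -1.0, -0.2]
gripper_width: 0.001
grasp_force: 0.0
time: 5.3
tool_pos: [0.3842, -0.3434, 0.0698]
tool_rot: [0.002, 0.977, 0.214, 0.001]
contact_force: [2.1, -1.4, 4.8]
gripper_width: -0.003
grasp_force: 2.2
```

```bash

python3 -m inch '[[[0,0,0.002],[0,0,0],0],[[0,0,0],[0,0,0],0]]'
python3 -m inch '[[[0,0,0.001],[0,0,0],0],[[0,0,0],[0,0,0],0]]'
```

```text
time: 5.5
tool_pos: [0.3843, -0.3434, 0.0689]
tool_rot: [0.001, 0.977, 0.214, 0.001]
contact_force: [-1.3, 1.0, 12.8]
gripper_width: -0.003
grasp_force: 6.4
time: 5.7
tool_pos: [0.3844, -0.3435, 0.0688]
tool_rot: [0.001, 0.977, 0.214, 0.001]
contact_force: [-1.8, 3.9, 18.8]
gripper_width: -0.0
grasp_force: 9.1
```

```bash

python3 -m inch '[[[0,0,-0.04],[0,0,0],0],[[0,0,-0.04],[0,0,0],0],[[0.03,-0.024,-0.026],[0,0,0],1],[[0.03,-0.024,-0.026],[0,0,0],1],[[0.03,-0.024,-0.026],[0,0,0],1],[[0.03,-0.024,-0.026],[0,0,0],1],[[0.03,-0.024,-0.026],[0,0,0],1],[[0.03,-0.024,-0.026],[0,0,0],1]]'
python3 -m inch '[[[0.029,-0.0225,-0.012],[0,0,0],1],[[0.029,-0.0225,-0.012],[0,0,0],1],[[0.029,-0.0225,-0.012],[0,0,0],1],[[0.029,-0.0225,-0.012],[0,0,0],1],[[0.029,-0.0225,-0.012],[0,0,0],1],[[0.029,-0.0225,-0.012],[0,0,0],1],[[0.029,-0.0225,-0.012],[0,0,0],1],[[0,0,0],[0,0,0],1]]'
python3 - <<'E'
from h import *
print(st())
im,d,p=snap('wrist','wrist3.png')
W=cloud(d,p); np.savez('w3.npz',im=im,W=W)
for l in('slot_100','weight_100','lid_tab'):
    print(l,[(np.round(q['point'],3).tolist(),round(q['score'],2),proj(q['point'],p).round().tolist()[0]) for q in manip.look_for('wrist',l)])
E
```

```text
time: 6.5
tool_pos: [0.4863, -0.1346, 0.3014]
tool_rot: [-0.0, 0.977, 0.214, -0.001]
contact_force: [1.0, -0.3, 0.1]
gripper_width: 0.994
grasp_force: 0.0
time: 7.3
tool_pos: [0.6063, 0.0948, 0.3857]
tool_rot: [-0.0, 0.976, 0.216, 0.0]
contact_force: [-0.7, 0.0, 0.3]
gripper_width: 0.998
grasp_force: 0.0
{'time': 7.3, 'tool_pos': [0.6063, 0.0948, 0.3857], 'tool_rot': [-0.0004, 0.9764, 0.2158, 0.0001], 'contact_force': [-0.669, 0.0014, 0.2635], 'gripper_width': 0.9979, 'grasp_force': 0.0, 'joint_pos': [0.0336, -0.0183, 1.4725, 0.0008, 1.6873, 1.1695]}
slot_100 [([0.569, 0.283, 0.036], 0.86, [179.0, 104.0]), ([0.369, 0.077, 0.004], 0.44, [270.0, 270.0])]
weight_100 [([0.536, 0.021, 0.036], 0.92, [347.0, 204.0]), ([0.688, 0.028, 0.045], 0.79, [396.0, 103.0]), ([0.542, -0.051, 0.034], 0.74, [393.0, 219.0]), ([0.457, 0.055, 0.034], 0.7, [303.0, 240.0]), ([0.619, -0.016, 0.034], 0.59, [398.0, 162.0]), ([0.525, 0.089, 0.04], 0.55, [300.0, 192.0])]
lid_tab [([0.627, 0.28, 0.153], 0.75, [155.0, 59.0]), ([0.377, -0.082, 0.006], 0.7, [359.0, 301.0])]
```

View pics/wrist3.png

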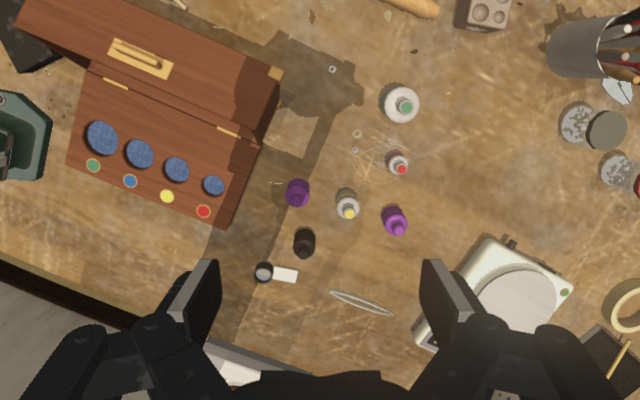

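Overview: pockets at (102,138) green, (139,154) blue, (177,169) yellow and (213,186) red, each with its dot in front. Weights: 500 g (402,105), 100 g (398,163), 200 g (347,206). Look-alikes: (298,193), (396,221) and (304,243). Next I measure them.

```bash
python3 - <<'E'
import numpy as np,cv2
f=np.load('w3.npz');im,W=f['im'].astype(int),f['W']
b=(im[...,2]>im[...,0]+10)&(W[...,2]<.034)&(W[...,2]>.01)
S={}
for n,(u,v) in dict(s500=(102,138),s300=(139,154),s200=(177,169),s100=(213,186)).items():
    m=np.zeros(b.shape,np.uint8);cv2.circle(m,(u,v),20,1,-1);q=W[b&(m>0)]
    (c,r)=cv2.minEnclosingCircle(q[:,:2].astype(np.float32));S[n]=np.array(c);print(n,np.array(c).round(4),round(r,4),q.mean(0).round(4),len(q))
d=S['s500']-S['s100'];print(np.linalg.norm(d)/3,np.degrees(np.arctan2(d[1],d[0])))
for n,(u,v) in dict(w500=(402,105),w100=(398,163),w200=(347,206),purpA=(298,193),purpB=(396,221),blk=(304,243)).items():
    q=W[v-22:v+23,u-22:u+23].reshape(-1,3);q=q[~np.isnan(q[:,0])];
    t=q[q[:,2]>q[:,2].max()-.005];(c,r)=cv2.minEnclosingCircle(t[:,:2].astype(np.float32))
    q2=q[q[:,2]>.015];(c2,r2)=cv2.minEnclosingCircle(q2[:,:2].astype(np.float32))
    print(n,'top',q[:,2].max().round(3),t.mean(0).round(4),np.array(c).round(4),round(r,3),'body',np.array(c2).round(4),round(r2,4))
E
```

```text
s500 [0.4769 0.3737] 0.0263 [0.4743 0.3756 0.0198] 790
s300 [0.4756 0.3169] 0.0223 [0.4747 0.319  0.0199] 572
s200 [0.4763 0.2613] 0.0194 [0.4751 0.2627 0.0196] 440
s100 [0.4761 0.2051] 0.016 [0.4754 0.206  0.0197] 302
0.05618580706228334 89.71692620966017
w500 top 0.071 [0.6897 0.0205 0.0691] [0.6893 0.0202] 0.01 body [0.6896 0.0206] 0.0234
w100 top 0.051 [ 0.6154 -0.0176  0.0489] [ 0.6152 -0.018 ] 0.008 body [ 0.6153 -0.0178] 0.0142
w200 top 0.058 [0.5314 0.0179 0.0557] [0.5308 0.0175] 0.009 body [0.5308 0.0177] 0.0173
purpA top 0.058 [0.5171 0.0913 0.0558] [0.5164 0.0909] 0.009 body [0.5166 0.091 ] 0.0172
purpB top 0.058 [ 0.5367 -0.0559  0.0559] [ 0.5365 -0.0561] 0.008 body [ 0.5362 -0.0566] 0.0173
blk top 0.058 [0.4462 0.049  0.056 ] [0.4458 0.0493] 0.008 body [0.4461 0.0489] 0.0171
```

```bash

python3 -m inch '[[[0,0,0],[0,0,-0.1425],0.6],[[0,0,0],[0,0,-0.1425],0.6],[[0,0,0],[0,0,-0.1425],0.6],[[0,0,0],[0,0,-0.1425],0.6],[[0,0,0],[0,0,-0.1425],0.6],[[0,0,0],[0,0,-0.1425],0.6],[[0,0,0],[0,0,-0.1425],0.6],[[0,0,0],[0,0,-0.1425],0.6]]'
python3 -m inch '[[[0,0,0],[0,0,0],0.6],[[0,0,0],[0,0,0],0.6]]'
python3 -c "
from h import *
plan([.6153,-.0178,.12],np.pi/2);plan([.6153,-.0178,.12],np.pi/2)"
```

```text
time: 8.3
tool_pos: [0.6046, 0.0902, 0.3846]
tool_rot: [-0.0, 0.706, 0.708, -0.001]
contact_force: [-0.3, -0.2, -0.2]
gripper_width: 0.602
grasp_force: 0.0
time: 8.5
tool_pos: [0.6049, 0.0907, 0.385]
tool_rot: [-0.0, 0.709, 0.706, -0.0]
contact_force: [0.2, 0.2, 1.0]
gripper_width: 0.599
grasp_force: 0.0
shift [-0.1084  0.0111  0.265 ] turn [-0.0009  0.0001 -0.0043] yaw 1.571 now [0.6049 0.0907 0.385 ] t 8.5 w 0.599
shift [-0.1084  0.0111  0.265 ] turn [-0.0009  0.0001 -0.0043] yaw 1.571 now [0.6049 0.0907 0.385 ] t 8.5 w 0.599
```

```bash

python3 -m inch '[[[-0.0155,0.0016,0.038],[0,0,0],0.6],[[-0.0155,0.0016,0.038],[0,0,0],0.6],[[-0.0155,0.0016,0.038],[0,0,0],0.6],[[-0.0155,0.0016,0.038],[0,0,0],0.6],[[-0.0155,0.0016,0.038],[0,0,0],0.6],[[-0.0155,0.0016,0.038],[0,0,0],0.6],[[-0.0155,0.0016,0.037],[0,0,0],0.6],[[0,0,0],[0,0,0],0.6]]'
cat >> h.py <<'E'
def weight(col,fn=None,tol=.045):
    """find weight by knob dot colour in wrist view -> body centre (xy), base height, radius"""
    im,d,p=snap('wrist',fn); W=cloud(d,p); h=cv2.cvtColor(im,cv2.COLOR_RGB2HSV)
    H=dict(weight_100=((0,8),(172,180)),weight_200=((20,34),),weight_500=((60,95),))[col]
    m=np.zeros(d.shape,bool)
    for a,b in H: m|=(h[...,0]>=a)&(h[...,0]<=b)&(h[...,1]>110)&(h[...,2]>70)
    top=dict(weight_100=.05,weight_200=.057,weight_500=.07)[col]
    z=W[...,2]
    n,l,s,c=cv2.connectedComponentsWithStats(m.astype(np.uint8))
    out=[]
    for i in range(1,n):
        if s[i,4]<15: continue
        q=W[l==i]; q=q[~np.isnan(q[:,0])]
        if len(q)<10: continue
        k=np.median(q,0)
        near=(np.hypot(W[...,0]-k[0],W[...,1]-k[1])<.03)&(z>k[2]-top+.012)&(z<k[2]+.01)
        b=W[near&(z<k[2]-.02)]
        out.append((c[i].round().tolist(),int(s[i,4]),k.round(4).tolist(),'top',W[near][:,:2].mean(0).round(4).tolist(),'n',int(near.sum())))
    return out
E
python3 -c "
from h import *
for o in weight('weight_100','wrist4.png'):print(o)
plan([.6153,-.0178,.042],np.pi/2)"
```

```text
time: 9.3
tool_pos: [0.612, -0.0181, 0.1134]
tool_rot: [-0.005, 0.709, 0.705, -0.004]
contact_force: [-1.1, 0.6, -0.2]
gripper_width: 0.6
grasp_force: 0.0
([327.0, 192.0], 124, [0.6149, -0.0065, 0.0177], 'top', [0.6148, -0.0009], 'n', 4746)
([328.0, 230.0], 333, [0.6156, -0.0191, 0.0494], 'top', [0.6154, -0.0139], 'n', 1882)
shift [-0.0004  0.0018  0.075 ] turn [-0.007  -0.0012 -0.0037] yaw 1.571 now [ 0.614  -0.0175  0.117 ] t 9.35 w 0.599
```

View pics/wrist4.png

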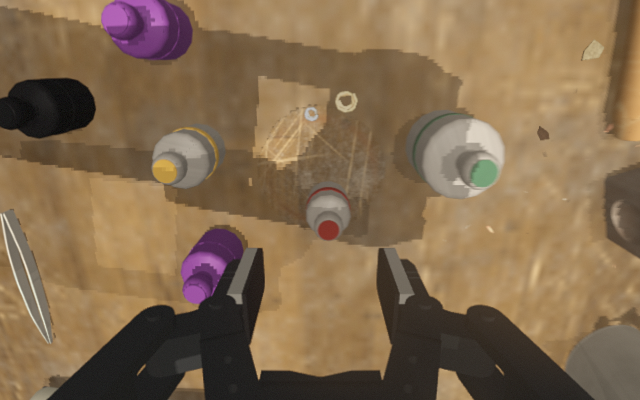

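The red-banded weight (dot at 328,230) is between the finger lines and clear of its neighbours.

```bash

python3 -m inch '[[[0,0.0005,0.03],[0,0,0],0.6],[[0,0.0005,0.03],[0,0,0],0.6],[[0,0,0.014],[0,0,0],0.6],[[0,0,0],[0,0,0],0.6],[[0,0,0],[0,0,0],0],[[0,0,0],[0,0,0],0],[[0,0,0],[0,0,0],0],[[0,0,0],[0,0,0],0]]'
python3 -m inch '[[[0,0,-0.02],[0,0,0],0],[[0,0,-0.04],[0,0,0],0],[[0,0,-0.04],[0,0,0],0],[[0,0,0],[0,0,0],0]]'
python3 -c "
from h import *
im,d,p=snap('wrist','wrist5.png')
plan([.4977,-.290,.15],np.pi/2)"
```

```text
time: 10.15
tool_pos: [0.6192, -0.017, 0.0494]
tool_rot: [0.002, 0.707, 0.707, 0.001]
contact_force: [-2.7, 0.5, 6.8]
gripper_width: 0.285
grasp_force: 58.7
time: 10.55
tool_pos: [0.6221, -0.0175, 0.1552]
tool_rot: [0.006, 0.707, 0.707, 0.004]
contact_force: [1.2, -0.3, 1.2]
gripper_width: 0.293
grasp_force: 39.8
shift [-0.2728 -0.1227  0.0009] turn [ 0.0094  0.0014 -0.0001] yaw 1.571 now [ 0.6204 -0.0173  0.1517] t 10.6 w 0.293
```

View pics/wrist5.png

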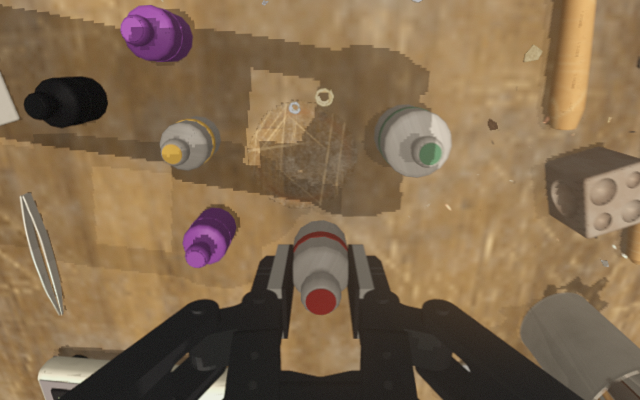

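```bash
python3 -c "
from h import *
print(st())
for o in weight('weight_100'):print(o)
plan([.4977,-.290,.15],np.pi/2)"
```

```text
{'time': 10.6, 'tool_pos': [0.6204, -0.0173, 0.1517], 'tool_rot': [0.0038, 0.7071, 0.7071, 0.0028], 'contact_force': [-0.1631, -0.6238, -1.2341], 'gripper_width': 0.2933, 'grasp_force': 44.9019, 'joint_pos': [-0.1477, 0.1211, 1.7199, 0.0, 1.291, -0.1476]}
([319.0, 238.0], 282, [0.6202, -0.007, 0.1196], 'top', [0.6208, -0.0082], 'n', 1281)
([320.0, 302.0], 630, [0.6203, -0.0193, 0.1518], 'top', [0.6204, -0.0117], 'n', 6925)
shift [-0.273  -0.1209 -0.0017] turn [ 0.0041  0.0006 -0.0001] yaw 1.571 now [ 0.6186 -0.017   0.1487] t 10.65 w 0.293
```

```bash

python3 -m inch '[[[-0.034,-0.0151,0],[0,0,0],0],[[-0.034,-0.0151,0],[0,0,0],0],[[-0.034,-0.0151,0],[0,0,0],0],[[-0.034,-0.0151,0],[0,0,0],0],[[-0.034,-0.0151,0],[0,0,0],0],[[-0.034,-0.0151,0],[0,0,0],0],[[-0.034,-0.0151,0],[0,0,0],0],[[-0.034,-0.0151,0],[0,0,0],0]]'
python3 -m inch '[[[0,0,0.02],[0,0,0],0],[[0,0,0.015],[0,0,0],0],[[0,0,0],[0,0,0],0],[[0,0,0],[0,0,0],0]]'
python3 -c "
from h import *
for o in weight('weight_100'):print(o)
plan([.4977,-.290,.105],np.pi/2); print(st())"
```

```text
time: 11.45
tool_pos: [0.4948, -0.2893, 0.1441]
tool_rot: [-0.002, 0.707, 0.707, -0.0]
contact_force: [0.6, -0.4, -1.1]
gripper_width: 0.283
grasp_force: 59.0
time: 11.85
tool_pos: [0.4961, -0.2876, 0.1098]
tool_rot: [-0.002, 0.707, 0.707, -0.0]
contact_force: [0.4, -1.3, -0.6]
gripper_width: 0.283
grasp_force: 59.1
([320.0, 238.0], 261, [0.496, -0.2771, 0.0778], 'top', [0.4961, -0.2709], 'n', 8065)
([320.0, 301.0], 615, [0.4961, -0.2896, 0.1099], 'top', [0.4962, -0.2819], 'n', 6845)
shift [-0.002   0.0009  0.006 ] turn [-0.0008 -0.0007  0.0012] yaw 1.571 now [ 0.4968 -0.288   0.111 ] t 11.9 w 0.279
{'time': 11.9, 'tool_pos': [0.4968, -0.288, 0.111], 'tool_rot': [-0.0005, 0.7067, 0.7075, -0.0001], 'contact_force': [-0.0414, -0.2867, -0.5287], 'gripper_width': 0.2789, 'grasp_force': 59.0676, 'joint_pos': [-0.655, 0.0681, 1.8507, 0.0, 1.2239, -0.6562]}
```

```bash

python3 -m inch '[[[0,0,0.003],[0,0,0],0],[[0,0,0.001],[0,0,0],0],[[0,0,0],[0,0,0],0]]'
python3 -m inch '[[[0,0,0.001],[0,0,0],0],[[0,0,0],[0,0,0],0]]'
python3 -m inch '[[[0,0,0.001],[0,0,0],0],[[0,0,0],[0,0,0],0]]'
```

```text
time: 12.2
tool_pos: [0.497, -0.2887, 0.1077]
tool_rot: [0.0, 0.707, 0.707, 0.0]
contact_force: [0.1, 0.1, -1.1]
gripper_width: 0.283
grasp_force: 59.1
time: 12.4
tool_pos: [0.4967, -0.2888, 0.1065]
tool_rot: [0.0, 0.707, 0.707, 0.0]
contact_force: [-0.6, 0.6, -1.0]
gripper_width: 0.283
grasp_force: 59.1
time: 12.6
tool_pos: [0.4966, -0.2889, 0.1053]
tool_rot: [-0.0, 0.707, 0.707, -0.0]
contact_force: [-0.5, 0.2, -0.6]
gripper_width: 0.28
grasp_force: 59.1
```

```bash

python3 -m inch '[[[0,0,0.001],[0,0,0],0],[[0,0,0],[0,0,0],0]]'
python3 -m inch '[[[0,0,0.001],[0,0,0],0],[[0,0,0],[0,0,0],0]]'
python3 -c "
from h import *
print(weight('weight_100')[-1])"
```

```text
time: 12.8
tool_pos: [0.4967, -0.2889, 0.1045]
tool_rot: [0.0, 0.707, 0.707, 0.0]
contact_force: [0.2, 0.2, -0.2]
gripper_width: 0.282
grasp_force: 59.3
time: 13.0
tool_pos: [0.4968, -0.2891, 0.1044]
tool_rot: [0.0, 0.707, 0.707, -0.0]
contact_force: [-1.6, 2.2, 3.7]
gripper_width: 0.285
grasp_force: 59.8
([320.0, 301.0], 610, [0.4968, -0.2912, 0.1045], 'top', [0.4968, -0.2834], 'n', 6863)
```

```bash

python3 -m inch '[[[0,0,0],[0,0,0],0.55],[[0,0,0],[0,0,0],0.55],[[0,0,0],[0,0,0],0.55],[[0,0,-0.025],[0,0,0],0.55],[[0,0,-0.03],[0,0,0],0.55],[[0,0,-0.03],[0,0,0],0.55],[[0,0,0],[0,0,0],0.55]]'
python3 -m inch '[[[-0.018,-0.0377,0],[0,0,0],0],[[-0.018,-0.0377,0],[0,0,0],0],[[-0.018,-0.0377,0],[0,0,0],0],[[0,0,0],[0,0,0],0],[[0,0,0],[0,0,0],0]]'
python3 -c "
from h import *
print(weight('weight_100','wrist6.png'));plan([.3835,-.3425,.080],np.pi/2)"
```

```text
time: 13.75
tool_pos: [0.499, -0.2906, 0.194]
tool_rot: [0.005, 0.707, 0.707, 0.001]
contact_force: [1.2, -0.6, 0.5]
gripper_width: 0.55
grasp_force: 0.0
time: 14.25
tool_pos: [0.3829, -0.3429, 0.1876]
tool_rot: [-0.0, 0.708, 0.706, 0.0]
contact_force: [0.3, -0.1, 0.3]
gripper_width: 0.005
grasp_force: 0.0
[([516.0, 132.0], 320, [0.4971, -0.2914, 0.1046], 'top', [0.4915, -0.2899], 'n', 2075)]
shift [ 1.000e-04 -1.000e-04  1.079e-01] turn [ 0.     -0.0008 -0.0005] yaw 1.571 now [ 0.3836 -0.3427  0.1879] t 14.3 w -0.002
```

View pics/wrist6.png

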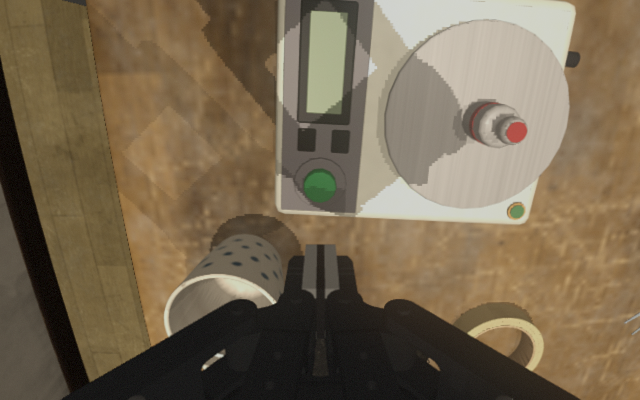

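The 100 g stands upright mid-pan (dot at 515,132), so I'm pressing the key.

```bash

python3 -m inch '[[[0,0,0.037],[0,0,0],0],[[0,0,0.037],[0,0,0],0],[[0,0,0.034],[0,0,0],0],[[0,0,0.005],[0,0,0],0],[[0,0,0.004],[0,0,0],0],[[0,0,0.003],[0,0,0],0],[[0,0,0],[0,0,0],0]]'
python3 -m inch '[[[0,0,0.002],[0,0,0],0],[[0,0,0],[0,0,0],0]]'
```

```text
time: 15.0
tool_pos: [0.3847, -0.3433, 0.0701]
tool_rot: [0.001, 0.707, 0.707, 0.0]
contact_force: [0.4, 3.5, 4.2]
gripper_width: -0.001
grasp_force: 2.1
time: 15.2
tool_pos: [0.3848, -0.3436, 0.0689]
tool_rot: [0.001, 0.707, 0.707, 0.0]
contact_force: [-1.1, 5.0, 11.0]
gripper_width: -0.002
grasp_force: 5.2
```

```bash

python3 -m inch '[[[0,0,0.001],[0,0,0],0],[[0,0,0],[0,0,0],0],[[0,0,-0.02],[0,0,0],0],[[0,0,-0.04],[0,0,0],0],[[0,0,-0.04],[0,0,0],0],[[0,0,-0.02],[0,0,0],0.6]]'
python3 -m inch '[[[0.018,0.0377,0],[0,0,0],0.6],[[0.018,0.0377,0],[0,0,0],0.6],[[0.018,0.0377,0],[0,0,0],0.6],[[0,0,0],[0,0,0],0.6],[[0,0,0],[0,0,0],0.6]]'
python3 -c "
from h import *
print(weight('weight_100'));plan([.4971,-.2895,.095],np.pi/2)"
```

```text
time: 15.8
tool_pos: [0.385, -0.3449, 0.1905]
tool_rot: [0.004, 0.707, 0.707, -0.001]
contact_force: [0.4, -0.2, 0.6]
gripper_width: 0.156
grasp_force: 0.0
time: 16.3
tool_pos: [0.4973, -0.2889, 0.1858]
tool_rot: [0.001, 0.707, 0.708, -0.0]
contact_force: [-0.3, 0.1, 0.0]
gripper_width: 0.598
grasp_force: 0.0
[([324.0, 184.0], 43, [0.5001, -0.2779, 0.0733], 'top', [0.5005, -0.2726], 'n', 4224), ([319.0, 219.0], 263, [0.4968, -0.2913, 0.1045], 'top', [0.4971, -0.2863], 'n', 1576), ([626.0, 258.0], 1377, [0.737, -0.3388, 0.0749], 'top', [0.7342, -0.334], 'n', 3367)]
shift [-0.0002  0.0004  0.0907] turn [0.0003 0.0011 0.0003] yaw 1.571 now [ 0.4966 -0.2892  0.1857] t 16.35 w 0.603
```

```bash

python3 -m inch '[[[0,0,0.03],[0,0,0],0.6],[[0,0,0.03],[0,0,0],0.6],[[0,0,0.021],[0,0,0],0.6],[[0,0,0.01],[0,0,0],0.6],[[0,0,0],[0,0,0],0],[[0,0,0],[0,0,0],0],[[0,0,0],[0,0,0],0],[[0,0,0],[0,0,0],0]]'
python3 -m inch '[[[0,0,-0.02],[0,0,0],0],[[0,0,-0.04],[0,0,0],0],[[0,0,-0.02],[0,0,0],0],[[0,0,0],[0,0,0],0],[[0,0,0],[0,0,0],0]]'
python3 -c "
from h import *
print(weight('weight_100'));plan([.4761,.2055,.175],np.pi/2);print(st())"
```

```text
time: 17.15
tool_pos: [0.4973, -0.2894, 0.0958]
tool_rot: [0.001, 0.707, 0.707, 0.0]
contact_force: [0.1, -0.3, -1.0]
gripper_width: 0.301
grasp_force: 59.0
time: 17.65
tool_pos: [0.4968, -0.2888, 0.1746]
tool_rot: [0.0, 0.707, 0.707, 0.0]
contact_force: [-0.1, -0.1, -2.1]
gripper_width: 0.299
grasp_force: 59.1
[([631.0, 265.0], 816, [0.7312, -0.3395, 0.0747], 'top', [0.7309, -0.3343], 'n', 2795), ([320.0, 246.0], 299, [0.4967, -0.278, 0.1517], 'top', [0.4969, -0.2792], 'n', 2064), ([320.0, 315.0], 697, [0.4967, -0.2906, 0.1838], 'top', [0.4967, -0.2828], 'n', 8933)]
shift [ 0.4939 -0.02   -0.0013] turn [-0.0014 -0.0011  0.0001] yaw 1.571 now [ 0.4961 -0.2884  0.1732] t 17.7 w 0.3
{'time': 17.7, 'tool_pos': [0.4961, -0.2884, 0.1732], 'tool_rot': [-0.0009, 0.7071, 0.7071, -0.0001], 'contact_force': [0.4102, 0.8932, -1.5485], 'gripper_width': 0.2996, 'grasp_force': 59.1289, 'joint_pos': [-0.6562, -0.0016, 1.8103, -0.0, 1.3347, -0.6562]}
```

```bash

python3 -m inch '[[[0.0411,-0.0017,0],[0,0,0],0],[[0.0411,-0.0017,0],[0,0,0],0],[[0.0411,-0.0017,0],[0,0,0],0],[[0.0411,-0.0017,0],[0,0,0],0],[[0.0411,-0.0017,0],[0,0,0],0],[[0.0411,-0.0017,0],[0,0,0],0]]'
python3 -m inch '[[[0.0411,-0.0017,0],[0,0,0],0],[[0.0411,-0.0017,0],[0,0,0],0],[[0.0411,-0.0017,0],[0,0,0],0],[[0.0411,-0.0017,0],[0,0,0],0],[[0.0411,-0.0017,0],[0,0,0],0],[[0.0411,-0.0017,0],[0,0,0],0]]'
python3 -m inch '[[[0,0,0.03],[0,0,0],0],[[0,0,0.03],[0,0,0],0],[[0,0,0.01],[0,0,0],0],[[0,0,0],[0,0,0],0],[[0,0,0],[0,0,0],0]]'
cat >> h.py <<'E'
def slots(W,im,p):
    im=im.astype(int);b=(im[...,2]>im[...,0]+10)&(W[...,2]<.034)&(W[...,2]>.01)
    for n,y in dict(s500=.3737,s200=.2613,s100=.2051).items():
        q=W[b&(np.hypot(W[...,0]-.476,W[...,1]-y)<.028)]
        if len(q)<80: print(n,'hidden',len(q)); continue
        c,r=cv2.minEnclosingCircle(q[:,:2].astype(np.float32));print(n,np.array(c).round(4),round(r,4),len(q))
E
python3 -c "
from h import *
print(weight('weight_100')[-1]);plan([.4761,.2055,.062],np.pi/2)
im,d,p=snap('wrist','wrist7.png');slots(cloud(d,p),im,p)"
```

```text
time: 18.3
tool_pos: [0.4849, -0.0404, 0.172]
tool_rot: [-0.002, 0.707, 0.707, -0.001]
contact_force: [0.1, -0.2, -1.2]
gripper_width: 0.303
grasp_force: 59.2
time: 18.9
tool_pos: [0.4747, 0.2057, 0.172]
tool_rot: [-0.001, 0.707, 0.707, -0.002]
contact_force: [1.3, -1.4, -0.3]
gripper_width: 0.3
grasp_force: 59.2
time: 19.4
tool_pos: [0.4765, 0.2041, 0.1046]
tool_rot: [-0.0, 0.707, 0.707, -0.0]
contact_force: [0.0, 0.3, -0.7]
gripper_width: 0.302
grasp_force: 59.2
([320.0, 316.0], 684, [0.4764, 0.2025, 0.1138], 'top', [0.4764, 0.2101], 'n', 8968)
shift [ 0.0012 -0.0012  0.0436] turn [ 0.0017 -0.0005 -0.0007] yaw 1.571 now [0.4772 0.2042 0.1056] t 19.45 w 0.299
s500 hidden 0
s200 [0.4768 0.2614] 0.0189 3380
s100 [0.4774 0.2041] 0.0158 1498
```

View pics/wrist7.png

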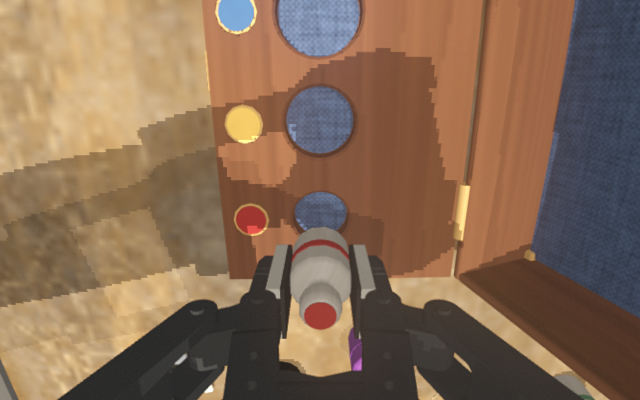

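```bash

python3 -m inch '[[[0.0012,-0.0003,0.02],[0,0,0],0],[[0,0,0.008],[0,0,0],0],[[0,0,0],[0,0,0],0],[[0,0,0.006],[0,0,0],0],[[0,0,0],[0,0,0],0]]'
python3 -m inch '[[[0,0,0.005],[0,0,0],0],[[0,0,0],[0,0,0],0]]'
python3 -m inch '[[[0,0,0.004],[0,0,0],0],[[0,0,0],[0,0,0],0]]'
```

```text
time: 20.0
tool_pos: [0.476, 0.2055, 0.0704]
tool_rot: [-0.0, 0.707, 0.707, -0.0]
contact_force: [0.0, 0.0, -1.1]
gripper_width: 0.296
grasp_force: 59.2
time: 20.2
tool_pos: [0.4757, 0.2054, 0.065]
tool_rot: [-0.0, 0.707, 0.707, -0.0]
contact_force: [0.1, -0.1, -2.1]
gripper_width: 0.299
grasp_force: 59.2
time: 20.4
tool_pos: [0.4756, 0.2054, 0.0609]
tool_rot: [-0.0, 0.707, 0.707, -0.0]
contact_force: [0.4, 0.5, -0.8]
gripper_width: 0.302
grasp_force: 59.2
```

```bash

python3 -m inch '[[[0,0,0.001],[0,0,0],0],[[0,0,0],[0,0,0],0],[[0,0,0],[0,0,0],0.5],[[0,0,0],[0,0,0],0.5],[[0,0,-0.03],[0,0,0],0.5],[[0,0,-0.04],[0,0,0],0.65],[[0,0,-0.03],[0,0,0],0.65],[[0,0,0],[0,0,0],0.65]]'
python3 -c "
from h import *
for o in weight('weight_100','wrist8.png'):print(o)
plan([.5308,.0177,.13],np.pi/2)"
```

```text
time: 21.2
tool_pos: [0.4794, 0.2065, 0.1667]
tool_rot: [0.003, 0.707, 0.707, 0.005]
contact_force: [0.4, 0.6, 0.8]
gripper_width: 0.648
grasp_force: 0.0
([336.0, 7.0], 20, [0.4927, 0.3323, 0.0258], 'top', [0.4928, 0.3224], 'n', 4025)
([313.0, 180.0], 79, [0.4749, 0.2162, 0.0371], 'top', [0.4747, 0.222], 'n', 3905)
([261.0, 190.0], 396, [0.4361, 0.2054, 0.0322], 'top', [0.4386, 0.2064], 'n', 3996)
([313.0, 211.0], 242, [0.4758, 0.2039, 0.0695], 'top', [0.4762, 0.2078], 'n', 2115)
shift [-0.1884  0.0527  0.0338] turn [ 0.0063 -0.0017  0.0001] yaw 1.571 now [0.4779 0.2061 0.1638] t 21.25 w 0.652
```

The 100 g is seated: its top reads 0.0695 against 0.070 expected. Next, the 200 g.

```bash

python3 -m inch '[[[-0.0377,0.0107,0.007],[0,0,0],0.65],[[-0.0377,0.0107,0.007],[0,0,0],0.65],[[-0.0377,0.0107,0.007],[0,0,0],0.65],[[-0.0377,0.0107,0.007],[0,0,0],0.65],[[-0.0377,0.0107,0.007],[0,0,0],0.65],[[0,0,0],[0,0,0],0.65],[[0,0,0],[0,0,0],0.65]]'
python3 -c "
from h import *
for o in weight('weight_200'):print(o)
plan([.5308,.0177,.043],np.pi/2)"
```

```text
time: 21.95
tool_pos: [0.5285, 0.0166, 0.1237]
tool_rot: [-0.001, 0.708, 0.706, -0.001]
contact_force: [-0.8, 1.0, 0.4]
gripper_width: 0.649
grasp_force: 0.0
([327.0, 178.0], 18, [0.5328, 0.0343, 0.0212], 'top', [0.533, 0.0402], 'n', 4480)
([323.0, 224.0], 338, [0.53, 0.0177, 0.0565], 'top', [0.5303, 0.0234], 'n', 2540)
shift [0.0003 0.0023 0.0812] turn [-0.0023 -0.0007 -0.0005] yaw 1.571 now [0.5287 0.0173 0.1242] t 22.0 w 0.649
```

```bash

python3 -m inch '[[[0.0005,0.001,0.03],[0,0,0],0.65],[[0,0.001,0.03],[0,0,0],0.65],[[0,0,0.021],[0,0,0],0.65],[[0,0,0],[0,0,0],0.65],[[0,0,0],[0,0,0],0.65],[[0,0,0],[0,0,0],0],[[0,0,0],[0,0,0],0],[[0,0,0],[0,0,0],0]]'
python3 -m inch '[[[0,0,0],[0,0,0],0],[[0,0,-0.02],[0,0,0],0],[[0,0,-0.04],[0,0,0],0],[[0,0,-0.04],[0,0,0],0],[[0,0,-0.01],[0,0,0],0],[[0,0,0],[0,0,0],0],[[0,0,0],[0,0,0],0]]'
python3 -c "
from h import *
for o in weight('weight_200'):print(o)
plan([.4970,-.2895,.153],np.pi/2);print(st())"
```

```text
time: 22.8
tool_pos: [0.5329, 0.0177, 0.0467]
tool_rot: [0.001, 0.707, 0.707, 0.001]
contact_force: [-1.5, 0.4, 6.0]
gripper_width: 0.373
grasp_force: 59.9
time: 23.5
tool_pos: [0.5305, 0.0176, 0.1528]
tool_rot: [-0.001, 0.707, 0.707, -0.001]
contact_force: [-0.5, 0.6, -1.7]
gripper_width: 0.367
grasp_force: 60.0
([326.0, 231.0], 42, [0.5328, 0.0339, 0.1274], 'top', [0.5307, 0.0306], 'n', 2161)
([309.0, 232.0], 21, [0.5259, 0.0336, 0.1274], 'top', [0.53, 0.0307], 'n', 2133)
([341.0, 236.0], 30, [0.5394, 0.0315, 0.1277], 'top', [0.5313, 0.0307], 'n', 2153)
([293.0, 242.0], 16, [0.5185, 0.0289, 0.1273], 'top', [0.5293, 0.0307], 'n', 2046)
([320.0, 313.0], 745, [0.5305, 0.0173, 0.1626], 'top', [0.5305, 0.0246], 'n', 10698)
shift [-0.3072 -0.033  -0.0011] turn [-0.004  -0.0005 -0.0001] yaw 1.571 now [0.53   0.0177 0.1519] t 23.55 w 0.366
{'time': 23.55, 'tool_pos': [0.53, 0.0177, 0.1519], 'tool_rot': [-0.0016, 0.7071, 0.7071, -0.0013], 'contact_force': [-0.8597, 0.0143, -2.5145], 'gripper_width': 0.3661, 'grasp_force': 59.9712, 'joint_pos': [-0.1071, -0.0832, 1.9269, 0.0, 1.3021, -0.107]}
```

```bash

python3 -m inch '[[[-0.0384,-0.0041,0],[0,0,0],0],[[-0.0384,-0.0041,0],[0,0,0],0],[[-0.0384,-0.0041,0],[0,0,0],0],[[-0.0384,-0.0041,0],[0,0,0],0],[[-0.0384,-0.0041,0],[0,0,0],0],[[-0.0384,-0.0041,0],[0,0,0],0],[[-0.0384,-0.0041,0],[0,0,0],0],[[-0.0384,-0.0041,0],[0,0,0],0]]'
python3 -m inch '[[[0,0,0.03],[0,0,0],0],[[0,0,0.01],[0,0,0],0],[[0,0,0],[0,0,0],0],[[0,0,0.005],[0,0,0],0],[[0,0,0],[0,0,0],0]]'
python3 -c "
from h import *
print(weight('weight_200')[-1])
plan([.4970,-.2895,.102],np.pi/2)"
```

```text
time: 24.35
tool_pos: [0.4971, -0.2903, 0.1513]
tool_rot: [-0.002, 0.707, 0.707, -0.0]
contact_force: [1.6, 0.3, -2.2]
gripper_width: 0.371
grasp_force: 60.0
time: 24.85
tool_pos: [0.4989, -0.2889, 0.1093]
tool_rot: [-0.0, 0.707, 0.708, -0.0]
contact_force: [-0.3, 0.2, -3.0]
gripper_width: 0.366
grasp_force: 59.9Traceback (most recent call last):
  File "<string>", line 3, in <module>
    print(weight('weight_200')[-1])
          ~~~~~~~~~~~~~~~~~~~~^^^^
IndexError: list index out of range
```

```bash

python3 -c "
from h import *
im,d,p=snap('wrist','wrist9.png');W=cloud(d,p)
print(W[313,320],im[313,320],cv2.cvtColor(im,cv2.COLOR_RGB2HSV)[305:320:5,320]); plan([.497,-.2895,.102],np.pi/2)"
```

```text
[ 0.49904331 -0.28921119  0.11960612] [147 114  54] [[ 19 164 145]
 [ 19 165 147]
 [ 19 161 147]]
shift [-0.0001 -0.0023  0.0082] turn [0.001  0.0007 0.001 ] yaw 1.571 now [ 0.4993 -0.2894  0.1103] t 24.95 w 0.374
```

View pics/wrist9.png

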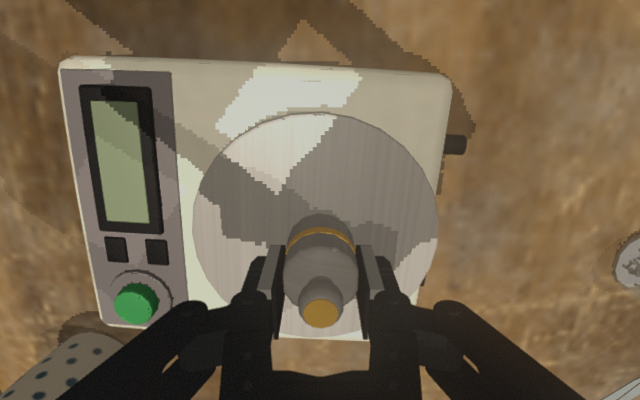

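It is held upright over the pan (dot at 320,313); the dot hue is just shifted by shadow. Lowering.

```bash
sed -i 's/((20,34),)/((15,34),)/' h.py
python3 -m inch '[[[0,-0.0015,0.005],[0,0,0],0],[[0,0,0.0015],[0,0,0],0],[[0,0,0],[0,0,0],0]]'
python3 -m inch '[[[0,0,0.001],[0,0,0],0],[[0,0,0],[0,0,0],0]]'
python3 -m inch '[[[0,0,0.001],[0,0,0],0],[[0,0,0],[0,0,0],0]]'
```

```text
time: 25.25
tool_pos: [0.497, -0.2894, 0.1027]
tool_rot: [-0.0, 0.707, 0.707, -0.0]
contact_force: [-0.2, -0.2, -2.1]
gripper_width: 0.371
grasp_force: 59.9
time: 25.45
tool_pos: [0.4972, -0.2897, 0.1019]
tool_rot: [-0.0, 0.707, 0.707, -0.0]
contact_force: [0.2, 0.5, -1.9]
gripper_width: 0.373
grasp_force: 59.9
time: 25.65
tool_pos: [0.4973, -0.2898, 0.1017]
tool_rot: [0.0, 0.707, 0.707, -0.0]
contact_force: [-2.9, 1.7, 2.6]
gripper_width: 0.372
grasp_force: 60.6
```

```bash

python3 -m inch '[[[0,0,0],[0,0,0],0.62],[[0,0,0],[0,0,0],0.62],[[0,0,0],[0,0,0],0.62],[[0,0,-0.025],[0,0,0],0.62],[[0,0,-0.03],[0,0,0],0.62],[[0,0,-0.03],[0,0,0],0.62],[[0,0,0],[0,0,0],0.62]]'
python3 -m inch '[[[-0.018,-0.0377,0],[0,0,0],0],[[-0.018,-0.0377,0],[0,0,0],0],[[-0.018,-0.0377,0],[0,0,0],0],[[0,0,0],[0,0,0],0],[[0,0,0],[0,0,0],0]]'
python3 -c "
from h import *
print(weight('weight_200'));plan([.3835,-.3425,.080],np.pi/2)"
```

```text
time: 26.35
tool_pos: [0.4997, -0.2915, 0.1917]
tool_rot: [0.005, 0.707, 0.707, 0.001]
contact_force: [1.0, -0.8, 0.2]
gripper_width: 0.62
grasp_force: 0.0
time: 26.85
tool_pos: [0.3835, -0.3438, 0.1853]
tool_rot: [-0.0, 0.708, 0.706, 0.0]
contact_force: [-0.1, 0.5, 0.1]
gripper_width: -0.001
grasp_force: 0.0
[([128.0, 148.0], 57725, [0.1974, -0.3399, -0.0022], 'top', [0.2076, -0.3393], 'n', 1897), ([603.0, 36.0], 2736, [0.62, -0.2235, -0.0007], 'top', [0.6205, -0.224], 'n', 3554), ([124.0, 45.0], 48, [0.2226, -0.2369, -0.0012], 'top', [0.223, -0.2364], 'n', 4183), ([638.0, 76.0], 18, [0.6615, -0.258, -0.0005], 'top', [0.6498, -0.2604], 'n', 1812), ([634.0, 81.0], 39, [0.6589, -0.2623, -0.0007], 'top', [0.6491, -0.2643], 'n', 2043), ([169.0, 94.0], 198, [0.2564, -0.2756, -0.0009], 'top', [0.2566, -0.275], 'n', 3943), ([574.0, 93.0], 29, [0.6031, -0.2745, -0.001], 'top', [0.6133, -0.2725], 'n', 2024), ([476.0, 116.0], 156, [0.4826, -0.285, 0.0763], 'top', [0.4777, -0.2827], 'n', 4977), ([192.0, 103.0], 54, [0.2749, -0.2843, -0.0012], 'top', [0.275, -0.2836], 'n', 3901), ([554.0, 274.0
[... 1568 characters left out ...]
 [0.7176, -0.4502, -0.0008], 'top', [0.707, -0.453], 'n', 1107), ([477.0, 281.0], 16, [0.5434, -0.4607, -0.001], 'top', [0.5431, -0.46], 'n', 2262), ([636.0, 289.0], 26, [0.7268, -0.4768, -0.0008], 'top', [0.7161, -0.4797], 'n', 1011), ([634.0, 305.0], 89, [0.7314, -0.4979, -0.0009], 'top', [0.7219, -0.5001], 'n', 1033), ([505.0, 342.0], 950, [0.5884, -0.5375, -0.0008], 'top', [0.5883, -0.5395], 'n', 1002), ([525.0, 361.0], 18, [0.6029, -0.5503, 0.0183], 'top', [0.5993, -0.5415], 'n', 1269), ([435.0, 365.0], 35, [0.5109, -0.5694, -0.0006], 'top', [0.5092, -0.5681], 'n', 55)]
shift [ 0.001  -0.0006  0.1054] turn [ 0.0001 -0.0006 -0.0006] yaw 1.571 now [ 0.3841 -0.3435  0.1854] t 26.9 w -0.001
```

```bash
sed -i 's/    return out/    return [o for o in out if o[2][2]>.045]/' h.py
python3 -m inch '[[[0.001,0,0.037],[0,0,0],0],[[0,0,0.037],[0,0,0],0],[[0,0,0.0315],[0,0,0],0],[[0,0,0.005],[0,0,0],0],[[0,0,0.004],[0,0,0],0],[[0,0,0.003],[0,0,0],0],[[0,0,0],[0,0,0],0]]'
python3 -m inch '[[[0,0,0.003],[0,0,0],0],[[0,0,0],[0,0,0],0]]'
```

```text
time: 27.6
tool_pos: [0.3852, -0.3431, 0.0701]
tool_rot: [0.001, 0.707, 0.707, 0.0]
contact_force: [-0.0, 3.7, 4.0]
gripper_width: 0.002
grasp_force: 2.1
time: 27.8
tool_pos: [0.3854, -0.3436, 0.0689]
tool_rot: [0.001, 0.707, 0.707, 0.0]
contact_force: [-3.1, 7.9, 15.3]
gripper_width: 0.002
grasp_force: 7.3
```

Bottomed at 15 N. I'll let it up and fetch the 200 g.

```bash

python3 -m inch '[[[0,0,-0.02],[0,0,0],0],[[0,0,-0.04],[0,0,0],0],[[0,0,-0.04],[0,0,0],0],[[0,0,-0.022],[0,0,0],0.62]]'
python3 -m inch '[[[0.018,0.0377,0],[0,0,0],0.65],[[0.018,0.0377,0],[0,0,0],0.65],[[0.018,0.0377,0],[0,0,0],0.65],[[0,0,0],[0,0,0],0.65],[[0,0,0],[0,0,0],0.65]]'
python3 -c "
from h import *
print(weight('weight_200'));plan([.4974,-.2896,.098],np.pi/2)"
```

```text
time: 28.2
tool_pos: [0.3855, -0.3446, 0.1926]
tool_rot: [0.004, 0.707, 0.707, -0.001]
contact_force: [0.9, -0.7, 0.1]
gripper_width: 0.153
grasp_force: 0.0
time: 28.7
tool_pos: [0.498, -0.2887, 0.1881]
tool_rot: [0.001, 0.707, 0.708, -0.0]
contact_force: [0.6, 0.5, 0.0]
gripper_width: 0.65
grasp_force: 0.0
[([320.0, 181.0], 117, [0.4987, -0.275, 0.076], 'top', [0.4989, -0.2686], 'n', 4031), ([319.0, 221.0], 320, [0.4974, -0.2902, 0.1115], 'top', [0.4977, -0.2845], 'n', 2341)]
shift [-0.0005  0.0001  0.0899] turn [0.0006 0.0013 0.0003] yaw 1.571 now [ 0.4972 -0.289   0.1879] t 28.75 w 0.652
```

```bash

python3 -m inch '[[[0,0,0.03],[0,0,0],0.65],[[0,0,0.03],[0,0,0],0.65],[[0,0,0.021],[0,0,0],0.65],[[0,0,0.009],[0,0,0],0.65],[[0,0,0],[0,0,0],0],[[0,0,0],[0,0,0],0],[[0,0,0],[0,0,0],0],[[0,0,0],[0,0,0],0]]'
python3 -m inch '[[[0,0,-0.02],[0,0,0],0],[[0,0,-0.04],[0,0,0],0],[[0,0,-0.02],[0,0,0],0],[[0,0,0],[0,0,0],0],[[0,0,0],[0,0,0],0]]'
python3 -c "
from h import *
print(weight('weight_200')[-1]);plan([.4765,.2614,.175],np.pi/2);print(st())"
```

```text
time: 29.55
tool_pos: [0.4976, -0.2891, 0.0985]
tool_rot: [0.001, 0.707, 0.707, 0.0]
contact_force: [-0.1, -0.1, -1.3]
gripper_width: 0.371
grasp_force: 59.5
time: 30.05
tool_pos: [0.4972, -0.2886, 0.1774]
tool_rot: [0.0, 0.707, 0.707, 0.0]
contact_force: [0.2, 0.6, -3.4]
gripper_width: 0.368
grasp_force: 59.9
([320.0, 321.0], 845, [0.4971, -0.2896, 0.1906], 'top', [0.4971, -0.2816], 'n', 11416)
shift [ 0.5495 -0.02    0.0017] turn [-0.0017 -0.0013  0.0001] yaw 1.571 now [ 0.4965 -0.2881  0.176 ] t 30.1 w 0.373
{'time': 30.1, 'tool_pos': [0.4965, -0.2881, 0.176], 'tool_rot': [-0.0011, 0.7071, 0.7071, -0.0001], 'contact_force': [0.3336, 1.5423, -2.6856], 'gripper_width': 0.373, 'grasp_force': 59.8996, 'joint_pos': [-0.6554, -0.0036, 1.8074, 0.0, 1.34, -0.6555]}
```

```bash

python3 -m inch '[[[0.0422,-0.0015,0],[0,0,0],0],[[0.0422,-0.0015,0],[0,0,0],0],[[0.0422,-0.0015,0],[0,0,0],0],[[0.0422,-0.0015,0],[0,0,0],0],[[0.0422,-0.0015,0],[0,0,0],0],[[0.0422,-0.0015,0],[0,0,0],0]]'
python3 -m inch '[[[0.0422,-0.0015,0],[0,0,0],0],[[0.0422,-0.0015,0],[0,0,0],0],[[0.0422,-0.0015,0],[0,0,0],0],[[0.0422,-0.0015,0],[0,0,0],0],[[0.0422,-0.0015,0],[0,0,0],0],[[0.0422,-0.0015,0],[0,0,0],0],[[0.0422,-0.0015,0],[0,0,0],0]]'
python3 -m inch '[[[0,0,0.03],[0,0,0],0],[[0,0,0.03],[0,0,0],0],[[0,0,0.01],[0,0,0],0],[[0,0,0],[0,0,0],0],[[0,0,0],[0,0,0],0]]'
python3 -c "
from h import *
print(weight('weight_200')[-1]);plan([.4765,.2614,.063],np.pi/2)
im,d,p=snap('wrist');slots(cloud(d,p),im,p);print(st())"
```

```text
time: 30.7
tool_pos: [0.4865, -0.0336, 0.1749]
tool_rot: [-0.002, 0.707, 0.707, -0.001]
contact_force: [1.1, 0.1, -1.9]
gripper_width: 0.372
grasp_force: 59.9
time: 31.4
tool_pos: [0.476, 0.2612, 0.1748]
tool_rot: [-0.001, 0.707, 0.707, -0.002]
contact_force: [0.7, -0.8, -2.9]
gripper_width: 0.37
grasp_force: 59.9
time: 31.9
tool_pos: [0.4779, 0.2597, 0.1076]
tool_rot: [-0.0, 0.707, 0.707, -0.0]
contact_force: [0.0, 0.5, -0.9]
gripper_width: 0.375
grasp_force: 59.9
([320.0, 321.0], 816, [0.4778, 0.259, 0.1209], 'top', [0.4778, 0.2667], 'n', 11454)
shift [ 0.0014 -0.0022  0.0457] turn [ 0.0018 -0.0007 -0.0006] yaw 1.571 now [0.4786 0.2599 0.1087] t 31.95 w 0.372
s500 [0.4763 0.3735] 0.0252 4820
s200 [0.4769 0.2604] 0.0188 1764
s100 hidden 0
{'time': 32.0, 'tool_pos': [0.4789, 0.26, 0.1092], 'tool_rot': [0.0006, 0.7073, 0.7069, 0.0013], 'contact_force': [0.415, -0.8141, -2.6915], 'gripper_width': 0.3704, 'grasp_force': 59.9443, 'joint_pos': [0.3608, -0.0001, 1.924, 0.0, 1.2147, 0.3614]}
```

```bash

python3 -m inch '[[[0.0015,-0.0013,0.02],[0,0,0],0],[[0,0,0.01],[0,0,0],0],[[0,0,0],[0,0,0],0],[[0,0,0.006],[0,0,0],0],[[0,0,0],[0,0,0],0]]'
python3 -m inch '[[[0,0,0.004],[0,0,0],0],[[0,0,0],[0,0,0],0]]'
python3 -m inch '[[[0,0,0.003],[0,0,0],0],[[0,0,0],[0,0,0],0]]'
```

```text
time: 32.5
tool_pos: [0.4764, 0.2613, 0.0714]
tool_rot: [-0.0, 0.707, 0.707, -0.0]
contact_force: [0.1, -0.0, -2.6]
gripper_width: 0.372
grasp_force: 60.0
time: 32.7
tool_pos: [0.4763, 0.2614, 0.0673]
tool_rot: [-0.0, 0.707, 0.707, -0.0]
contact_force: [0.2, 0.5, -2.2]
gripper_width: 0.372
grasp_force: 60.0
time: 32.9
tool_pos: [0.4762, 0.2613, 0.0641]
tool_rot: [-0.0, 0.707, 0.707, -0.0]
contact_force: [-0.8, -0.7, -1.7]
gripper_width: 0.372
grasp_force: 60.0
```

```bash

python3 -m inch '[[[0,0,0.0015],[0,0,0],0],[[0,0,0],[0,0,0],0],[[0,0,0],[0,0,0],0.55],[[0,0,0],[0,0,0],0.55],[[0,0,-0.03],[0,0,0],0.55],[[0,0,-0.04],[0,0,0],0.8],[[0,0,-0.03],[0,0,0],0.8],[[0,0,0],[0,0,0],0.8]]'
python3 -c "
from h import *
for o in weight('weight_200'):print(o)
plan([.6896,.0205,.15],np.pi/2)"
```

```text
time: 33.7
tool_pos: [0.4797, 0.2627, 0.1693]
tool_rot: [0.002, 0.707, 0.707, 0.005]
contact_force: [-0.4, -0.2, -0.7]
gripper_width: 0.803
grasp_force: 0.0
([313.0, 213.0], 285, [0.4762, 0.2606, 0.0764], 'top', [0.4766, 0.2659], 'n', 2654)
([633.0, 256.0], 689, [0.615, 0.272, 0.1607], 'top', [0.6103, 0.2697], 'n', 4012)
([627.0, 388.0], 286, [0.6614, 0.1728, 0.1453], 'top', [0.65, 0.1839], 'n', 1697)
shift [-0.2417  0.2112  0.0172] turn [ 0.0063 -0.0024  0.0001] yaw 1.571 now [0.4783 0.2622 0.1664] t 33.75 w 0.799
```

```bash

python3 -m inch '[[[-0.04,0,0],[0,0,0],0.8],[[-0.04,0,0],[0,0,0],0.8],[[-0.04,0,0],[0,0,0],0.8],[[-0.04,0,0],[0,0,0],0.8],[[-0.04,0.02,0],[0,0,0],0.8],[[-0.04,0.03,0],[0,0,0],0.8]]'
python3 -m inch '[[[0,0.04,0],[0,0,0],0.8],[[0,0.04,0],[0,0,0],0.8],[[0,0.04,0],[0,0,0],0.8],[[0,0.04,0],[0,0,0],0.8],[[0,0,0],[0,0,0],0.8],[[0,0,0],[0,0,0],0.8]]'
python3 -c "
from h import *
for o in weight('weight_500'):print(o)
plan([.6896,.0205,.048],np.pi/2)"
```

```text
time: 34.35
tool_pos: [0.525, 0.0201, 0.1611]
tool_rot: [-0.001, 0.707, 0.707, -0.001]
contact_force: [1.0, 0.5, 0.5]
gripper_width: 0.8
grasp_force: 0.0
time: 34.95
tool_pos: [0.6857, 0.0214, 0.1602]
tool_rot: [-0.002, 0.707, 0.707, -0.001]
contact_force: [0.0, 0.5, -0.4]
gripper_width: 0.798
grasp_force: 0.0
shift [-0.0011  0.0048  0.1128] turn [-0.0036 -0.0003  0.    ] yaw 1.571 now [0.6852 0.0215 0.1609] t 35.0 w 0.799
```

```bash
sed -i 's/>110)/>(60 if col=="weight_500" else 110))/' h.py
python3 -c "
from h import *
for o in weight('weight_500','wrist10.png'):print(o)
plan([.6896,.0205,.048],np.pi/2)"
```

```text
shift [-0.0011  0.0048  0.1136] turn [-0.0024 -0.0001  0.0001] yaw 1.571 now [0.6851 0.0216 0.1617] t 35.05 w 0.8
```

View pics/wrist10.png

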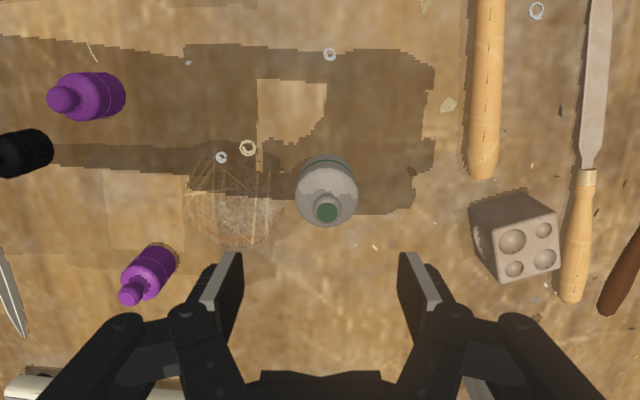

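The 500 g is still there (dot at 327,212) but in shadow, so I'm loosening the threshold and descending.

```bash
sed -i 's/(h\[...,2\]>70)/(h[...,2]>40)/; s/((60,95),)/((45,95),)/' h.py
python3 -m inch '[[[0,0.003,0.02],[0,0,0],0.8],[[0,0.001,0.015],[0,0,0],0.8],[[0,0,0],[0,0,0],0.8],[[0,0,0],[0,0,0],0.8]]'
python3 -c "
from h import *
for o in weight('weight_500'):print(o)
plan([.6896,.0205,.048],np.pi/2)"
```

```text
time: 35.45
tool_pos: [0.6894, 0.0215, 0.1274]
tool_rot: [-0.001, 0.707, 0.707, -0.0]
contact_force: [-0.1, -1.1, 0.5]
gripper_width: 0.802
grasp_force: 0.0
([320.0, 236.0], 395, [0.6893, 0.0198, 0.0694], 'top', [0.6894, 0.0267], 'n', 4691)
shift [-0.001  -0.0005  0.0804] turn [0.0002 0.     0.    ] yaw 1.571 now [0.6901 0.0215 0.1284] t 35.5 w 0.797
```

```bash

python3 -m inch '[[[-0.0005,0,0.03],[0,0,0],0.8],[[0,0,0.03],[0,0,0],0.8],[[0,0,0.022],[0,0,0],0.8],[[0,0,0],[0,0,0],0.8],[[0,0,0],[0,0,0],0.8],[[0,0,0],[0,0,0],0],[[0,0,0],[0,0,0],0],[[0,0,0],[0,0,0],0]]'
python3 -m inch '[[[0,0,0],[0,0,0],0],[[0,0,-0.02],[0,0,0],0],[[0,0,-0.04],[0,0,0],0],[[0,0,-0.04],[0,0,0],0],[[0,0,-0.01],[0,0,0],0],[[0,0,0],[0,0,0],0],[[0,0,0],[0,0,0],0]]'
python3 -c "
from h import *
print(weight('weight_500'))
plan([.4970,-.2895,.155],np.pi/2);print(st())"
```

```text
time: 36.3
tool_pos: [0.6917, 0.0208, 0.0492]
tool_rot: [0.001, 0.707, 0.707, 0.001]
contact_force: [-3.6, -0.5, 6.5]
gripper_width: 0.515
grasp_force: 62.2
time: 37.0
tool_pos: [0.689, 0.021, 0.1533]
tool_rot: [-0.001, 0.707, 0.707, -0.001]
contact_force: [-0.4, -0.8, -6.0]
gripper_width: 0.514
grasp_force: 63.0
[([319.0, 225.0], 308, [0.6881, 0.0415, 0.1284], 'top', [0.6889, 0.0385], 'n', 2690), ([320.0, 334.0], 969, [0.6891, 0.0203, 0.1735], 'top', [0.6891, 0.0287], 'n', 15284)]
shift [-0.3106 -0.1915 -0.0018] turn [-0.0056 -0.0004 -0.    ] yaw 1.571 now [0.6885 0.0211 0.1522] t 37.05 w 0.517
{'time': 37.05, 'tool_pos': [0.6885, 0.0211, 0.1522], 'tool_rot': [-0.0021, 0.7071, 0.7071, -0.0018], 'contact_force': [0.2008, 0.2843, -5.0867], 'gripper_width': 0.5171, 'grasp_force': 62.9546, 'joint_pos': [-0.0773, 0.2801, 1.5363, -0.0, 1.3309, -0.0773]}
```

```bash

python3 -m inch '[[[-0.0345,-0.0213,0],[0,0,0],0],[[-0.0345,-0.0213,0],[0,0,0],0],[[-0.0345,-0.0213,0],[0,0,0],0],[[-0.0345,-0.0213,0],[0,0,0],0],[[-0.0345,-0.0213,0],[0,0,0],0]]'
python3 -m inch '[[[-0.0345,-0.0213,0],[0,0,0],0],[[-0.0345,-0.0213,0],[0,0,0],0],[[-0.0345,-0.0213,0],[0,0,0],0],[[-0.0345,-0.0213,0],[0,0,0],0],[[0,0,0],[0,0,0],0]]'
python3 -m inch '[[[0,0,0.03],[0,0,0],0],[[0,0,0.01],[0,0,0],0],[[0,0,0],[0,0,0],0],[[0,0,0],[0,0,0],0]]'
python3 -c "
from h import *
print(weight('weight_500')[-1:])
plan([.4970,-.2895,.104],np.pi/2)"
```

```text
time: 37.55
tool_pos: [0.5813, -0.1521, 0.1525]
tool_rot: [-0.002, 0.707, 0.707, -0.001]
contact_force: [-0.5, -0.8, -4.9]
gripper_width: 0.513
grasp_force: 63.1
time: 38.05
tool_pos: [0.4951, -0.2924, 0.1529]
tool_rot: [-0.002, 0.709, 0.705, -0.001]
contact_force: [0.5, 0.6, -4.3]
gripper_width: 0.511
grasp_force: 63.1
time: 38.45
tool_pos: [0.4985, -0.2887, 0.115]
tool_rot: [-0.001, 0.707, 0.707, -0.0]
contact_force: [-0.5, -0.3, -4.4]
gripper_width: 0.512
grasp_force: 63.1
[([320.0, 334.0], 965, [0.4985, -0.2895, 0.1353], 'top', [0.4985, -0.2811], 'n', 15288)]
shift [-0.0002 -0.0021  0.0122] turn [0.0002 0.0001 0.0008] yaw 1.571 now [ 0.4991 -0.2893  0.1162] t 38.5 w 0.512
```

```bash

python3 -m inch '[[[0,-0.0015,0.005],[0,0,0],0],[[0,0,0.004],[0,0,0],0],[[0,0,0],[0,0,0],0]]'
python3 -m inch '[[[0,0,0.001],[0,0,0],0],[[0,0,0],[0,0,0],0]]'
python3 -m inch '[[[0,0,0.001],[0,0,0],0],[[0,0,0],[0,0,0],0]]'
```

```text
time: 38.8
tool_pos: [0.4969, -0.2892, 0.1065]
tool_rot: [-0.0, 0.707, 0.707, -0.0]
contact_force: [-0.8, 0.1, -5.0]
gripper_width: 0.511
grasp_force: 63.1
time: 39.0
tool_pos: [0.4972, -0.2896, 0.106]
tool_rot: [0.0, 0.707, 0.707, 0.0]
contact_force: [-0.2, -0.1, -4.4]
gripper_width: 0.515
grasp_force: 63.1
time: 39.2
tool_pos: [0.4972, -0.2896, 0.1049]
tool_rot: [-0.0, 0.707, 0.707, -0.0]
contact_force: [-0.4, 0.3, -4.8]
gripper_width: 0.515
grasp_force: 63.1
```

```bash

python3 -m inch '[[[0,0,0.001],[0,0,0],0],[[0,0,0],[0,0,0],0]]'
python3 -m inch '[[[0,0,0.001],[0,0,0],0],[[0,0,0],[0,0,0],0]]'
```

```text
time: 39.4
tool_pos: [0.4973, -0.2897, 0.1042]
tool_rot: [0.0, 0.707, 0.707, -0.0]
contact_force: [0.1, 0.7, -3.5]
gripper_width: 0.515
grasp_force: 63.5
time: 39.6
tool_pos: [0.4974, -0.2898, 0.1042]
tool_rot: [0.0, 0.707, 0.707, -0.0]
contact_force: [-5.0, 2.7, 5.0]
gripper_width: 0.516
grasp_force: 64.2
```

```bash

python3 -m inch '[[[0,0,0],[0,0,0],0.75],[[0,0,0],[0,0,0],0.75],[[0,0,0],[0,0,0],0.75],[[0,0,-0.025],[0,0,0],0.75],[[0,0,-0.03],[0,0,0],0.75],[[0,0,-0.03],[0,0,0],0.75],[[0,0,0],[0,0,0],0.75]]'
python3 -m inch '[[[-0.018,-0.0377,0],[0,0,0],0],[[-0.018,-0.0377,0],[0,0,0],0],[[-0.018,-0.0377,0],[0,0,0],0],[[0,0,0],[0,0,0],0],[[0,0,0],[0,0,0],0],[[0,0,0],[0,0,0],0]]'
python3 -c "
from h import *
print([o for o in weight('weight_500') if o[2][2]>.08]);plan([.3835,-.3425,.080],np.pi/2)"
```

```text
time: 40.3
tool_pos: [0.4998, -0.2915, 0.1938]
tool_rot: [0.005, 0.707, 0.707, 0.001]
contact_force: [1.0, -0.4, 0.5]
gripper_width: 0.75
grasp_force: 0.0
time: 40.9
tool_pos: [0.3846, -0.3433, 0.1877]
tool_rot: [-0.0, 0.707, 0.707, 0.0]
contact_force: [-1.0, 0.6, 0.7]
gripper_width: -0.002
grasp_force: 0.0
[([534.0, 136.0], 383, [0.4975, -0.2903, 0.1246], 'top', [0.4897, -0.2883], 'n', 5726)]
shift [ 0.0006 -0.0013  0.1077] turn [ 0.0001 -0.0003  0.0011] yaw 1.571 now [ 0.3848 -0.3432  0.1877] t 40.95 w -0.002
```

```bash

python3 -m inch '[[[0.0006,-0.001,0.037],[0,0,0],0],[[0,0,0.037],[0,0,0],0],[[0,0,0.034],[0,0,0],0],[[0,0,0.005],[0,0,0],0],[[0,0,0.004],[0,0,0],0],[[0,0,0.003],[0,0,0],0],[[0,0,0],[0,0,0],0]]'
python3 -m inch '[[[0,0,0.003],[0,0,0],0],[[0,0,0],[0,0,0],0]]'
```

```text
time: 41.65
tool_pos: [0.3842, -0.3434, 0.0697]
tool_rot: [0.001, 0.707, 0.707, 0.0]
contact_force: [-1.5, 4.9, 4.7]
gripper_width: -0.001
grasp_force: 2.2
time: 41.85
tool_pos: [0.3844, -0.3438, 0.0688]
tool_rot: [0.001, 0.707, 0.707, 0.0]
contact_force: [-4.2, 8.7, 16.6]
gripper_width: 0.0
grasp_force: 8.5
```

```bash

python3 -m inch '[[[0,0,-0.02],[0,0,0],0],[[0,0,-0.04],[0,0,0],0],[[0,0,-0.04],[0,0,0],0],[[0,0,-0.025],[0,0,0],0.75]]'
python3 -m inch '[[[0,0,0],[0,0,0],0.8],[[0.018,0.0377,0],[0,0,0],0.8],[[0.018,0.0377,0],[0,0,0],0.8],[[0.018,0.0377,0],[0,0,0],0.8],[[0,0,0],[0,0,0],0.8],[[0,0,0],[0,0,0],0.8]]'
python3 -c "
from h import *
print(weight('weight_500')[-1:]);plan([.4974,-.2896,.100],np.pi/2)"
```

```text
time: 42.25
tool_pos: [0.3843, -0.3447, 0.1949]
tool_rot: [0.004, 0.707, 0.707, -0.001]
contact_force: [-0.1, -1.0, -1.0]
gripper_width: 0.154
grasp_force: 0.0
time: 42.85
tool_pos: [0.4964, -0.2885, 0.1891]
tool_rot: [-0.0, 0.707, 0.708, -0.0]
contact_force: [0.1, -0.3, -0.2]
gripper_width: 0.801
grasp_force: 0.0
[([184.0, 246.0], 787, [0.3838, -0.3409, 0.0485], 'top', [0.3856, -0.338], 'n', 3301)]
shift [-0.0007  0.0017  0.0892] turn [-0.001  -0.0001  0.0003] yaw 1.571 now [ 0.4958 -0.2889  0.1892] t 42.9 w 0.801
```

```bash

python3 -c "
from h import *
print([o for o in weight('weight_500') if o[2][2]>.08])"
```

```text
[]
```

```bash

python3 -c "
from h import *
im,d,p=snap('wrist','wrist11.png')
u=proj([.4975,-.2903,.1246],p)[0].round().astype(int);W=cloud(d,p);h=cv2.cvtColor(im,cv2.COLOR_RGB2HSV)
print(u,W[u[1],u[0]],h[u[1],u[0]])
t=W[W[...,2]>.118];t=t[np.hypot(t[:,0]-.497,t[:,1]+.29)<.05];print(len(t),t.mean(0) if len(t) else '')"
```

```text
[324 229] [ 0.49762832 -0.29070818  0.12332843] [49 54 81]
22601 [ 0.49703252 -0.27831176  0.22075479]
```

It is still in place, just darkened by the gripper's shadow. Picking it up.

```bash
sed -i 's/(60 if/(45 if/' h.py
python3 -m inch '[[[-0.0005,0.0015,0.03],[0,0,0],0.8],[[0,0,0.03],[0,0,0],0.8],[[0,0,0.02],[0,0,0],0.8],[[0,0,0.009],[0,0,0],0.8],[[0,0,0],[0,0,0],0.8],[[0,0,0],[0,0,0],0],[[0,0,0],[0,0,0],0],[[0,0,0],[0,0,0],0]]'
python3 -m inch '[[[0,0,0],[0,0,0],0],[[0,0,-0.02],[0,0,0],0],[[0,0,-0.04],[0,0,0],0],[[0,0,-0.02],[0,0,0],0],[[0,0,0],[0,0,0],0],[[0,0,0],[0,0,0],0]]'
python3 -c "
from h import *
print(weight('weight_500')[-1:]);plan([.4763,.3735,.178],np.pi/2);print(st())"
```

```text
time: 43.8
tool_pos: [0.4984, -0.2905, 0.1032]
tool_rot: [0.002, 0.707, 0.707, -0.0]
contact_force: [-1.8, 0.3, 5.5]
gripper_width: 0.517
grasp_force: 62.5
time: 44.4
tool_pos: [0.4972, -0.289, 0.1797]
tool_rot: [-0.001, 0.707, 0.707, 0.0]
contact_force: [-0.3, -0.7, -6.0]
gripper_width: 0.515
grasp_force: 62.9
[([320.0, 335.0], 1016, [0.4972, -0.2891, 0.2009], 'top', [0.4973, -0.2808], 'n', 15631)]
shift [ 0.662  -0.0203  0.0021] turn [-0.0029 -0.0024  0.0001] yaw 1.571 now [ 0.4967 -0.2885  0.1785] t 44.45 w 0.516
{'time': 44.45, 'tool_pos': [0.4967, -0.2885, 0.1785], 'tool_rot': [-0.0019, 0.7071, 0.7071, -0.0002], 'contact_force': [-0.1468, 0.4256, -5.9348], 'gripper_width': 0.5162, 'grasp_force': 62.8755, 'joint_pos': [-0.6559, -0.0042, 1.8037, 0.0002, 1.3459, -0.656]}
```

```bash

python3 -m inch '[[[0.0413,-0.0013,0],[0,0,0],0],[[0.0413,-0.0013,0],[0,0,0],0],[[0.0413,-0.0013,0],[0,0,0],0],[[0.0413,-0.0013,0],[0,0,0],0],[[0.0413,-0.0013,0],[0,0,0],0],[[0.0413,-0.0013,0],[0,0,0],0],[[0.0413,-0.0013,0],[0,0,0],0],[[0.0413,-0.0013,0],[0,0,0],0]]'
python3 -m inch '[[[0.0413,-0.0013,0],[0,0,0],0],[[0.0413,-0.0013,0],[0,0,0],0],[[0.0413,-0.0013,0],[0,0,0],0],[[0.0413,-0.0013,0],[0,0,0],0],[[0.0413,-0.0013,0],[0,0,0],0],[[0.0413,-0.0013,0],[0,0,0],0],[[0.0413,-0.0013,0],[0,0,0],0],[[0.0413,-0.0013,0],[0,0,0],0]]'
python3 -m inch '[[[0,0,0.03],[0,0,0],0],[[0,0,0.03],[0,0,0],0],[[0,0,0.01],[0,0,0],0],[[0,0,0],[0,0,0],0],[[0,0,0],[0,0,0],0]]'
python3 -c "
from h import *
print(weight('weight_500')[-1:]);plan([.4763,.3735,.068],np.pi/2)
im,d,p=snap('wrist');slots(cloud(d,p),im,p);plan([.4763,.3735,.068],np.pi/2)"
```

```text
time: 45.25
tool_pos: [0.4854, 0.0427, 0.178]
tool_rot: [-0.002, 0.707, 0.707, -0.001]
contact_force: [0.2, 0.0, -4.8]
gripper_width: 0.52
grasp_force: 62.7
time: 46.05
tool_pos: [0.4751, 0.3723, 0.1775]
tool_rot: [-0.001, 0.707, 0.707, -0.002]
contact_force: [0.4, 0.0, -4.0]
gripper_width: 0.512
grasp_force: 62.7
time: 46.55
tool_pos: [0.477, 0.3711, 0.111]
tool_rot: [-0.0, 0.707, 0.707, -0.0]
contact_force: [0.1, -0.7, -4.2]
gripper_width: 0.515
grasp_force: 62.6
[([320.0, 335.0], 1012, [0.477, 0.3709, 0.1322], 'top', [0.4771, 0.3793], 'n', 15630)]
shift [ 0.002  -0.0015  0.0442] turn [ 0.0018 -0.0011 -0.0005] yaw 1.571 now [0.4778 0.3715 0.1122] t 46.6 w 0.514
s500 [0.4759 0.3729] 0.0249 2061
s200 hidden 17
s100 hidden 0
shift [ 0.0017 -0.0019  0.0449] turn [ 0.0028 -0.0017 -0.0005] yaw 1.571 now [0.4781 0.3717 0.1129] t 46.65 w 0.516
```

```bash

python3 -m inch '[[[0.002,-0.0012,0.02],[0,0,0],0],[[0,0,0.006],[0,0,0],0],[[0,0,0],[0,0,0],0],[[0,0,0.006],[0,0,0],0],[[0,0,0],[0,0,0],0]]'
python3 -m inch '[[[0,0,0.004],[0,0,0],0],[[0,0,0],[0,0,0],0]]'
python3 -m inch '[[[0,0,0.004],[0,0,0],0],[[0,0,0],[0,0,0],0]]'
```

```text
time: 47.15
tool_pos: [0.4758, 0.3732, 0.079]
tool_rot: [0.0, 0.707, 0.707, -0.0]
contact_force: [-0.2, 0.2, -4.9]
gripper_width: 0.515
grasp_force: 62.8
time: 47.35
tool_pos: [0.4756, 0.3732, 0.0747]
tool_rot: [-0.0, 0.707, 0.707, -0.0]
contact_force: [-0.2, 0.1, -4.9]
gripper_width: 0.514
grasp_force: 62.8
time: 47.55
tool_pos: [0.4754, 0.3731, 0.0704]
tool_rot: [-0.0, 0.707, 0.707, -0.0]
contact_force: [-0.8, -0.3, -5.7]
gripper_width: 0.517
grasp_force: 62.8
```

```bash

python3 -m inch '[[[0,0,0.0018],[0,0,0],0],[[0,0,0],[0,0,0],0],[[0,0,0],[0,0,0],0.7],[[0,0,0],[0,0,0],0.7],[[0,0,0],[0,0,0],0.7],[[0,0,-0.03],[0,0,0],0.7],[[0,0,-0.04],[0,0,0],0.7],[[0,0,-0.04],[0,0,0],0.7]]'
python3 -m inch '[[[-0.03,0,-0.03],[0,0,0],0],[[-0.03,0,-0.03],[0,0,0],0],[[-0.03,0,-0.03],[0,0,0],0],[[0,0,-0.02],[0,0,0],0],[[0,0,0],[0,0,0],0]]'
python3 -c "
from h import *
im,d,p=snap('wrist','wrist12.png');W=cloud(d,p);z=W[...,2]
for n,y,t in(('100',.2054,.07),('200',.2614,.077),('500',.3735,.09)):
    q=W[(np.hypot(W[...,0]-.476,W[...,1]-y)<.013)&(z>t-.008)&(z<.12)];print(n,len(q),np.median(q,0) if len(q) else '')
print('tab',[(np.round(q['point'],3).tolist(),round(q['score'],2),proj(q['point'],p).round().tolist()[0]) for q in manip.look_for('wrist','lid_tab')])
im=im.astype(int)
# brass tab: high points over lid
m=(im[...,0]>im[...,2]+60)&(z>.14)&(z<.22);q=W[m];print(len(q),q.mean(0),q.min(0),q.max(0))
q=W[(W[...,0]>.55)&(z>.1)&(z<.25)];print('lid pts',len(q),q.min(0),q.max(0)); print(st())"
```

```text
time: 48.35
tool_pos: [0.4755, 0.3732, 0.1805]
tool_rot: [-0.0, 0.707, 0.707, -0.0]
contact_force: [-0.0, -0.3, 0.3]
gripper_width: 0.702
grasp_force: 0.0
time: 48.85
tool_pos: [0.4775, 0.2834, 0.2944]
tool_rot: [0.002, 0.708, 0.707, 0.004]
contact_force: [0.2, 0.7, 0.5]
gripper_width: -0.004
grasp_force: 0.0
100 190 [0.47605141 0.20576133 0.0686379 ]
200 234 [0.47729659 0.26210148 0.07585356]
500 387 [0.47597312 0.37272011 0.08901078]
tab [([0.622, 0.312, 0.084], 0.82, [470.0, 134.0])]
19201 [0.63102881 0.30738614 0.15495068] [0.59711323 0.16353318 0.14003941] [0.66716045 0.41891948 0.17507396]
lid pts 23049 [0.58173436 0.16353318 0.10000607] [0.76445455 0.41891948 0.17507396]
{'time': 48.95, 'tool_pos': [0.4758, 0.2835, 0.2894], 'tool_rot': [0.0002, 0.7071, 0.7071, 0.0006], 'contact_force': [0.0336, 0.8869, -1.4032], 'gripper_width': 0.0005, 'grasp_force': 0.0, 'joint_pos': [0.4029, -0.1357, 1.7408, 0.0001, 1.5352, 0.4028]}
```

View pics/wrist12.png

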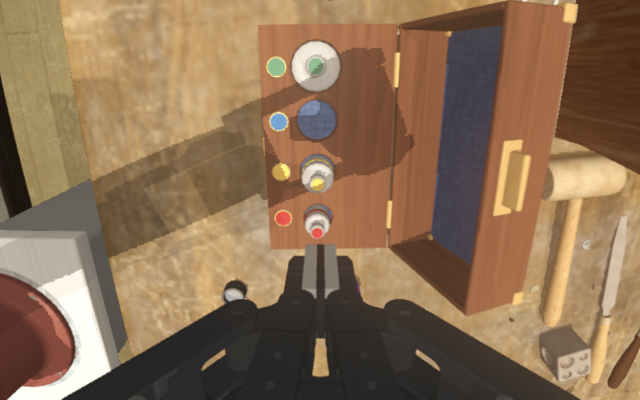

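All three are seated at the right heights. The tab is at (517,180). I'll go above and just behind it and measure.

```bash

python3 -m inch '[[[0.002,0.036,0.008],[0,0,0],0],[[0.002,0.036,0.008],[0,0,0],0],[[0.002,0.036,0.008],[0,0,0],0],[[0,0.036,0.008],[0,0,0],0],[[0,0.036,0.004],[0,0,0],0],[[0,0,0],[0,0,0],0],[[0,0,0],[0,0,0],0]]'
python3 -c "
from h import *
im,d,p=snap('wrist','wrist13.png');W=cloud(d,p);z=W[...,2]
print('tab',[(np.round(q['point'],3).tolist(),round(q['score'],2),proj(q['point'],p).round().tolist()[0]) for q in manip.look_for('wrist','lid_tab')])
m=(z>.168)&(z<.182)&(abs(W[...,0]-.626)<.025)&(abs(W[...,1]-.29)<.04);q=W[m]
print(len(q),np.median(q,0),np.percentile(q,[2,98],axis=0).round(4))
plan([.650,.2895,.185],np.pi/2)"
```

```text
time: 49.65
tool_pos: [0.6549, 0.2895, 0.2496]
tool_rot: [-0.001, 0.707, 0.707, -0.002]
contact_force: [-0.3, 0.6, 0.7]
gripper_width: -0.001
grasp_force: 0.0
tab [([0.629, 0.341, 0.152], 0.92, [278.0, 127.0])]
753 [0.62764461 0.29315607 0.17282685] [[0.6237 0.271  0.1688]
 [0.6306 0.3125 0.1744]]
shift [-0.0003 -0.0044  0.0672] turn [-0.0018  0.0004  0.0009] yaw 1.571 now [0.6545 0.2898 0.2522] t 49.75 w -0.003
```

View pics/wrist13.png

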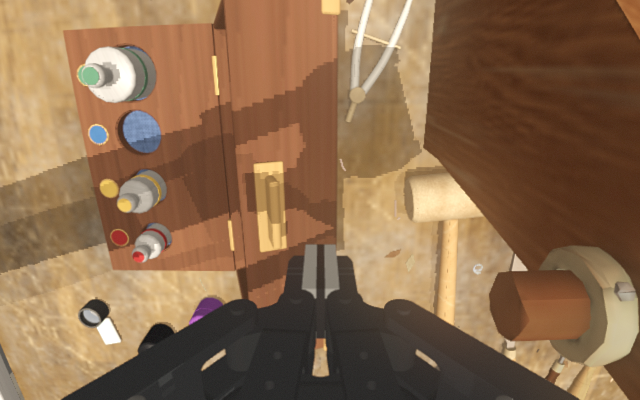

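```bash

python3 -m inch '[[[0.002,-0.004,0.02],[0,0,0],0],[[0,0,0.03],[0,0,0],0],[[0,0,0.016],[0,0,0],0],[[0,0,0],[0,0,0],0],[[0,0,0],[0,0,0],0]]'
python3 -m inch '[[[0,-0.007,0],[0,0,0],0],[[0,-0.007,0],[0,0,0],0],[[0,0,0],[0,0,0],0]]'
```

```text
time: 50.25
tool_pos: [0.6514, 0.2916, 0.1878]
tool_rot: [0.0, 0.707, 0.707, 0.0]
contact_force: [-0.0, -0.1, 0.8]
gripper_width: 0.002
grasp_force: 0.0
time: 50.55
tool_pos: [0.639, 0.2917, 0.191]
tool_rot: [0.002, 0.707, 0.707, 0.003]
contact_force: [3.0, -0.8, 4.7]
gripper_width: -0.001
grasp_force: 2.5
```

```bash

python3 -m inch '[[[0,-0.008,-0.002],[0,0,0],0],[[0,-0.008,-0.003],[0,0,0],0],[[0,-0.009,-0.003],[0,0,0],0],[[0,0,0],[0,0,0],0]]'
python3 -c "
from h import *
im,d,p=snap('side');W=cloud(d,p)
q=W[(abs(W[...,1]-.29)<.13)&(W[...,0]>.5)&(W[...,0]<.7)&(W[...,2]>.05)];print(len(q),q.max(0),q.min(0));print(st())"
```

```text
time: 50.95
tool_pos: [0.6138, 0.2918, 0.1991]
tool_rot: [0.001, 0.707, 0.707, 0.003]
contact_force: [2.0, 1.1, 4.4]
gripper_width: 0.0
grasp_force: 1.8
3643 [0.6718769  0.41817395 0.51988313] [0.50042915 0.16004155 0.0500301 ]
{'time': 51.0, 'tool_pos': [0.6136, 0.2918, 0.1981], 'tool_rot': [0.0011, 0.7071, 0.7071, 0.0023], 'contact_force': [1.3915, 0.0368, 1.2373], 'gripper_width': -0.0023, 'grasp_force': 0.7098, 'joint_pos': [0.3344, 0.2144, 1.5342, 0.0, 1.3879, 0.3343]}
```

```bash

python3 -m inch '[[[0,-0.012,-0.0025],[0,0,0],0],[[0,-0.013,-0.0025],[0,0,0],0],[[0,-0.011,-0.001],[-0.065,0,0],0],[[0,-0.0115,-0.001],[-0.065,0,0],0],[[0,-0.0115,-0.001],[-0.065,0,0],0],[[0,-0.0115,-0.002],[-0.065,0,0],0],[[0,0,0],[0,0,0],0]]'
python3 -c "
from h import *
im,d,p=snap('side','side2.png');print(st())
c=cv2.resize(im[90:220,240:400],(800,600)*1,interpolation=cv2.INTER_CUBIC);cv2.imwrite('pics/side2c.png',c[:,:,::-1])"
```

```text
time: 51.7
tool_pos: [0.5389, 0.2913, 0.2005]
tool_rot: [0.092, 0.701, 0.702, 0.091]
contact_force: [0.1, -1.4, 1.9]
gripper_width: -0.003
grasp_force: 1.0
{'time': 51.75, 'tool_pos': [0.5397, 0.2913, 0.2005], 'tool_rot': [0.0915, 0.7007, 0.7017, 0.0911], 'contact_force': [0.1878, -1.0959, 3.0179], 'gripper_width': 0.0032, 'grasp_force': 1.7085, 'joint_pos': [0.417, -0.0611, 1.8355, -0.1151, 1.1322, 0.4522]}
```

View pics/side2c.png

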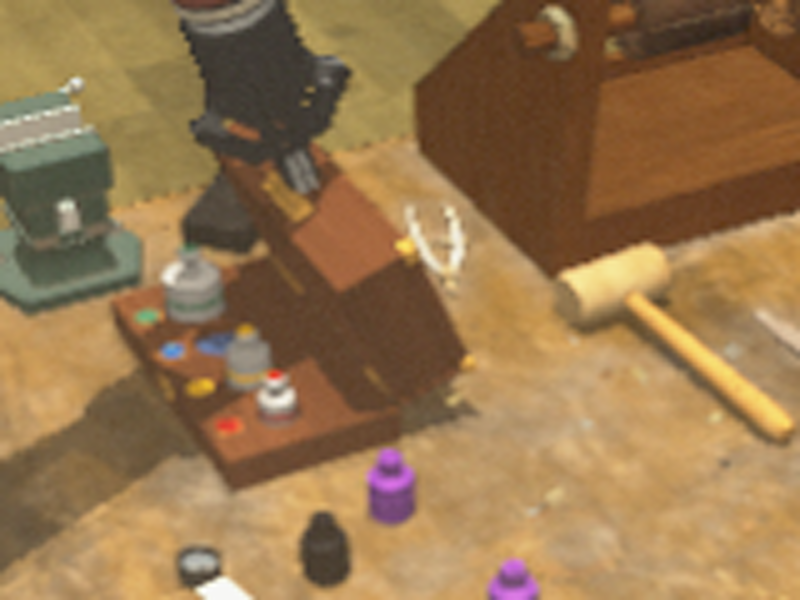

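```bash

python3 -m inch '[[[0,-0.0065,-0.0028],[-0.053,0,0],0],[[0,-0.0065,-0.0028],[-0.053,0,0],0],[[0,-0.009,-0.001],[-0.052,0,0],0],[[0,-0.009,-0.001],[-0.052,0,0],0],[[0,-0.014,-0.001],[-0.08,0,0],0],[[0,-0.013,-0.001],[-0.08,0,0],0],[[0,-0.013,-0.001],[-0.07,0,0],0],[[0,0,0],[0,0,0],0]]'
python3 -m inch '[[[0,0,0],[0,0,0],0],[[0,0,0],[0,0,0],0],[[0,0,0],[0,0,0],0]]'
python3 -c "
from h import *
im,d,p=snap('side');W=cloud(d,p)
q=W[(abs(W[...,1]-.29)<.10)&(W[...,0]>.42)&(W[...,0]<.56)];print(len(q),np.percentile(q[:,2],[5,50,80,95]));print(st())"
```

```text
time: 52.55
tool_pos: [0.4726, 0.2912, 0.178]
tool_rot: [0.243, 0.664, 0.665, 0.242]
contact_force: [-0.8, -2.0, 3.1]
gripper_width: -0.001
grasp_force: 1.7
time: 52.85
tool_pos: [0.4748, 0.2912, 0.1791]
tool_rot: [0.242, 0.664, 0.664, 0.242]
contact_force: [-3.7, -2.6, 4.8]
gripper_width: -0.002
grasp_force: 3.2
1988 [0.02658583 0.08267317 0.18347668 0.25962219]
{'time': 52.9, 'tool_pos': [0.4749, 0.2912, 0.1792], 'tool_rot': [0.2425, 0.6645, 0.6641, 0.2421], 'contact_force': [-3.29, -2.0821, 5.5524], 'gripper_width': -0.0015, 'grasp_force': 3.2969, 'joint_pos': [0.5777, -0.3257, 2.19, -0.5484, 0.7417, 0.8863]}
```

```bash
python3 -c "
from h import *
im,d,p=snap('side')
c=cv2.resize(im[90:220,240:400],(800,600)*1,interpolation=cv2.INTER_CUBIC);cv2.imwrite('pics/side3c.png',c[:,:,::-1])"
```

```text
(no output)
```

View pics/side3c.png

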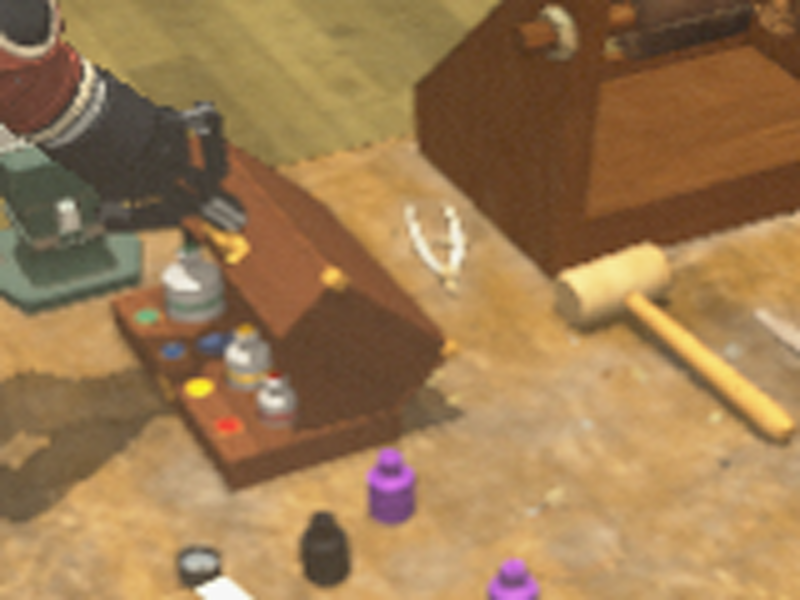

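The lid is at about 50° and resting on the fingertip, so I'll withdraw along the finger axis and let it fall shut.

```bash

python3 -m inch '[[[0,0,-0.01],[0,0,0],0],[[0,0,-0.02],[0,0,0],0],[[0,0,-0.03],[0,0,0],0],[[0,0,-0.03],[0,0,0],0],[[0,0,0],[0,0,0],0],[[0,0,0],[0,0,0],0],[[0,0,0],[0,0,0],0],[[0,0,0],[0,0,0],0]]'
python3 -m inch '[[[0,0,0],[0,0,0],0],[[0,0,0],[0,0,0],0],[[0,0,0],[0,0,0],0],[[0,0,0],[0,0,0],0],[[0,0,0],[0,0,0],0]]'
python3 -c "
from h import *
im,d,p=snap('side');W=cloud(d,p)
q=W[(abs(W[...,1]-.29)<.10)&(W[...,0]>.44)&(W[...,0]<.55)&(W[...,2]<.14)];print(len(q),np.percentile(q[:,2],[5,25,50,75,95]))
c=cv2.resize(im[90:220,240:400],(800,600)*1,interpolation=cv2.INTER_CUBIC);cv2.imwrite('pics/side4c.png',c[:,:,::-1])"
```

```text
time: 53.75
tool_pos: [0.4167, 0.2908, 0.2459]
tool_rot: [0.242, 0.665, 0.665, 0.241]
contact_force: [-0.7, -0.2, -1.1]
gripper_width: 0.002
grasp_force: 0.0
time: 54.25
tool_pos: [0.4169, 0.2913, 0.2479]
tool_rot: [0.242, 0.664, 0.664, 0.242]
contact_force: [-0.0, -1.2, -0.8]
gripper_width: 0.006
grasp_force: 0.0
883 [0.09374726 0.0961176  0.09777636 0.09953657 0.10180991]
```

The lid top reads 0.098 m, as expected for shut. I'll check that it's flat, then hand in.

```bash
python3 -m inch '[[[0,0,-0.02],[0,0,0],0],[[0,0,0],[0,0,0],0],[[0,0,0],[0,0,0],0],[[0,0,0],[0,0,0],0],[[0,0,0],[0,0,0],0]]'
python3 -c "
from h import *
im,d,p=snap('scene');W=cloud(d,p)
q=W[(abs(W[...,1]-.29)<.10)&(W[...,0]>.43)&(W[...,0]<.55)&(W[...,2]<.15)&(W[...,2]>.06)]
print(len(q),np.linalg.lstsq(np.c_[q[:,:2]-[.5,.29],np.ones(len(q))],q[:,2],rcond=None)[0])
r=manip.state();print(np.linalg.norm(r['contact_force']),r['time'])
print(manip.job_done())"
```

```text
time: 54.8
tool_pos: [0.4041, 0.2911, 0.2624]
tool_rot: [0.242, 0.664, 0.664, 0.242]
contact_force: [-0.8, -0.5, -0.6]
gripper_width: -0.0
grasp_force: 0.0
1792 [0.00079267 0.00115857 0.09731584]
0.6769480459752596 54.85
the job is handed in; nothing more can be done
None
```

I handed the job in at 54.85 s: scale zeroed, the 100 g, 200 g and 500 g weighed in that order (the 300 g is absent) and seated in their own slots, and the lid measured level and shut; no verdict came back, I didn't re-check the bystanders, and I viewed 16 pictures, two over the limit of 14.

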